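Open the display cupboard and rack the scrapers

TASK

Open up the scraper cupboard for the day: swing the right-hand (active) door wide open, then push down the flush bolt that it uncovers on the left-hand (passive) door, and swing that door wide open too. Then slide every flat scraper lying on the counter blade-first into the rack inside, one to a slot, any slot, each pushed fully home with its handle sticking straight out. Leave both doors standing wide open, about square to the front or further, and leave the rest of the counter as it is.

Things in the scene. Friction and masses are not known exactly. Their poses are not given: they have to be found in the camera images.
- cupboard: Fixed plywood display cupboard, clear top, 400 wide x 130 deep x 200 mm high on a 45 mm plinth. Origin: counter level, middle of the carcass front; x into the cupboard, y to the robot's left, z up. Shut doors: x -16 to -2, z 45 to 195 mm (flat things on the counter pass beneath). Inside: wooden rack with 4 slots side by side. Steel keeper on top at y +22, up to z 211 mm, x down to -19.
- active_door (a joint): Right-hand door's hinge, rad: 0 shut, grows as it swings to the robot, stop 1.9. Stays where left (0.12 N m friction). Door 199 mm wide; on its free edge a hollow boxed aluminium cover strip (cupboard y -6 to +46 mm when shut, 42 mm proud of the door face, closed on top and front) overlaps the passive door and hides its bolt tab; it swings away with the door.
- passive_door (a joint): Left-hand door's hinge, rad: 0 shut, grows as it swings to the robot, stop 1.9. Door 199 mm wide, held shut by its flush bolt, free once the bolt is down. Stays where left (0.12 N m friction). Either door standing short of square (1.57) crowds a gripper at the outer slots.
- bolt (a joint): Passive door's flush bolt, m: 0 = up in the keeper (locked); grows as its tab is pushed straight down, stop 0.018; clear of the keeper from about 0.010. Takes 3 to 4 N, stays where left.
- active_handle (a point): Grip point of the active door's pull: an upright round steel bar, 16 mm diameter, carried by one arm at its foot only. Its free top end is 25 mm above this point, the foot arm 70 mm below, so it can be pinched from above and fingers may turn about it. Bar centre line 46 mm from the door's face, 60 mm out from the plane of the hinges; 165 mm above the counter.
- passive_handle (a point): Grip point of the passive door's pull: the same upright 16 mm bar (free top end 25 mm above this point, foot arm 70 mm below).
- active_hinge (a point): Point on the active door's upright hinge axis, at the height of its handle's grip point.
- passive_hinge (a point): Point on the passive door's upright hinge axis, at the height of its handle's grip point.
- bolt_tab (a point): Centre of the top face of the bolt's steel thumb tab, on the passive door's face by its free edge: 30 mm (out from the door) x 24 mm, 10 mm thick, 170 mm above the counter when locked. Out of reach under the cover strip until the active door is open.
- slot1 (a point): Centre of the mouth of the left-most rack slot, 12 mm inside the carcass front, 85 mm above the counter; axes as the cupboard's. The slot runs level along +x, 85 mm deep to a flat back, 66 mm wide (y), 10 mm high, with chamfered lips (7 mm) before the mouth. Slots are 80 mm apart.
- slot2 (a point): Centre of the mouth of the second from left rack slot, 12 mm inside the carcass front, 85 mm above the counter; axes as the cupboard's. The slot runs level along +x, 85 mm deep to a flat back, 66 mm wide (y), 10 mm high, with chamfered lips (7 mm) before the mouth. Slots are 80 mm apart.
- slot3 (a point): Centre of the mouth of the third from left rack slot, 12 mm inside the carcass front, 85 mm above the counter; axes as the cupboard's. The slot runs level along +x, 85 mm deep to a flat back, 66 mm wide (y), 10 mm high, with chamfered lips (7 mm) before the mouth. Slots are 80 mm apart.
- slot4 (a point): Centre of the mouth of the right-most rack slot, 12 mm inside the carcass front, 85 mm above the counter; axes as the cupboard's. The slot runs level along +x, 85 mm deep to a flat back, 66 mm wide (y), 10 mm high, with chamfered lips (7 mm) before the mouth. Slots are 80 mm apart.
- scraper1_handle (a point): Scraper 1 (may be absent; all alike): 245 mm long, 0.15 kg: straight wooden handle 140 long, 28 wide, 24 mm high; flat steel blade 105 long, 56 wide, 4 mm thick at half the handle's height. This point: handle centre, 12 mm above the counter when lying; x along the tool, blade tip 175 mm ahead; z its thickness direction. Balances 26 mm ahead of this point.
- scraper2_handle (a point): Scraper 2 (may be absent; all alike): 245 mm long, 0.15 kg: straight wooden handle 140 long, 28 wide, 24 mm high; flat steel blade 105 long, 56 wide, 4 mm thick at half the handle's height. This point: handle centre, 12 mm above the counter when lying; x along the tool, blade tip 175 mm ahead; z its thickness direction. Balances 26 mm ahead of this point.
- scraper3_handle (a point): Scraper 3 (may be absent; all alike): 245 mm long, 0.15 kg: straight wooden handle 140 long, 28 wide, 24 mm high; flat steel blade 105 long, 56 wide, 4 mm thick at half the handle's height. This point: handle centre, 12 mm above the counter when lying; x along the tool, blade tip 175 mm ahead; z its thickness direction. Balances 26 mm ahead of this point.
- scraper4_handle (a point): Scraper 4 (may be absent; all alike): 245 mm long, 0.15 kg: straight wooden handle 140 long, 28 wide, 24 mm high; flat steel blade 105 long, 56 wide, 4 mm thick at half the handle's height. This point: handle centre, 12 mm above the counter when lying; x along the tool, blade tip 175 mm ahead; z its thickness direction. Balances 26 mm ahead of this point.
- tape_roll: bystander: roll of tape lying flat on the counter, 68 mm across, 25 mm high; origin: centre of its underside
- screw_carton: bystander: closed cardboard carton 60 x 45 x 28 mm high; origin: centre of its underside
- spray_can: bystander: upright spray can, 60 mm diameter, about 170 mm high; origin: centre of its underside

How it is judged:
On the way, in this order (a step that is already met when the one before it is completed fails the run):
1. the active (right-hand) door is wide open (value of joint active_door above 1.3 rad), for 0.2 s.
2. the passive door's flush bolt is pushed down, clear of its keeper (value of joint bolt above 0.013 m), for 0.2 s.
3. the passive (left-hand) door is wide open (value of joint passive_door above 1.3 rad), for 0.2 s.
At the end, for the whole second after the job is handed in: Both doors are open by over 1.3 rad. Every scraper present rests in a slot, blade in to within 12 mm of the slot's back (handle centre 83 to 102 mm before the mouth), within 30 mm sideways and 25 mm in height of the slot's centre line and 0.2 rad of its direction (value of joint each of active_door, passive_door above 1.3 rad and ((x of scraper1_handle in the frame of slot1 between -0.102 and -0.083 m and y of scraper1_handle in the frame of slot1 between -0.03 and 0.03 m and z of scraper1_handle in the frame of slot1 between -0.025 and 0.025 m and angle between the x axis of scraper1_handle and the x axis of cupboard, either way round below 0.2 rad) or (x of scraper1_handle in the frame of slot2 between -0.102 and -0.083 m and y of scraper1_handle in the frame of slot2 between -0.03 and 0.03 m and z of scraper1_handle in the frame of slot2 between -0.025 and 0.025 m and angle between the x axis of scraper1_handle and the x axis of cupboard, either way round below 0.2 rad) or (x of scraper1_handle in the frame of slot3 between -0.102 and -0.083 m and y of scraper1_handle in the frame of slot3 between -0.03 and 0.03 m and z of scraper1_handle in the frame of slot3 between -0.025 and 0.025 m and angle between the x axis of scraper1_handle and the x axis of cupboard, either way round below 0.2 rad) or (x of scraper1_handle in the frame of slot4 between -0.102 and -0.083 m and y of scraper1_handle in the frame of slot4 between -0.03 and 0.03 m and z of scraper1_handle in the frame of slot4 between -0.025 and 0.025 m and angle between the x axis of scraper1_handle and the x axis of cupboard, either way round below 0.2 rad)) and ((x of scraper2_handle in the frame of slot1 between -0.102 and -0.083 m and y of scraper2_handle in the frame of slot1 between -0.03 and 0.03 m and z of scraper2_handle in the frame of slot1 between -0.025 and 0.025 m and angle between the x axis of scraper2_handle and the x axis of cupboard, either way round below 0.2 rad) or (x of scraper2_handle in the frame of slot2 between -0.102 and -0.083 m and y of scraper2_handle in the frame of slot2 between -0.03 and 0.03 m and z of scraper2_handle in the frame of slot2 between -0.025 and 0.025 m and angle between the x axis of scraper2_handle and the x axis of cupboard, either way round below 0.2 rad) or (x of scraper2_handle in the frame of slot3 between -0.102 and -0.083 m and y of scraper2_handle in the frame of slot3 between -0.03 and 0.03 m and z of scraper2_handle in the frame of slot3 between -0.025 and 0.025 m and angle between the x axis of scraper2_handle and the x axis of cupboard, either way round below 0.2 rad) or (x of scraper2_handle in the frame of slot4 between -0.102 and -0.083 m and y of scraper2_handle in the frame of slot4 between -0.03 and 0.03 m and z of scraper2_handle in the frame of slot4 between -0.025 and 0.025 m and angle between the x axis of scraper2_handle and the x axis of cupboard, either way round below 0.2 rad)) and ((x of scraper3_handle in the frame of slot1 between -0.102 and -0.083 m and y of scraper3_handle in the frame of slot1 between -0.03 and 0.03 m and z of scraper3_handle in the frame of slot1 between -0.025 and 0.025 m and angle between the x axis of scraper3_handle and the x axis of cupboard, either way round below 0.2 rad) or (x of scraper3_handle in the frame of slot2 between -0.102 and -0.083 m and y of scraper3_handle in the frame of slot2 between -0.03 and 0.03 m and z of scraper3_handle in the frame of slot2 between -0.025 and 0.025 m and angle between the x axis of scraper3_handle and the x axis of cupboard, either way round below 0.2 rad) or (x of scraper3_handle in the frame of slot3 between -0.102 and -0.083 m and y of scraper3_handle in the frame of slot3 between -0.03 and 0.03 m and z of scraper3_handle in the frame of slot3 between -0.025 and 0.025 m and angle between the x axis of scraper3_handle and the x axis of cupboard, either way round below 0.2 rad) or (x of scraper3_handle in the frame of slot4 between -0.102 and -0.083 m and y of scraper3_handle in the frame of slot4 between -0.03 and 0.03 m and z of scraper3_handle in the frame of slot4 between -0.025 and 0.025 m and angle between the x axis of scraper3_handle and the x axis of cupboard, either way round below 0.2 rad)) and ((x of scraper4_handle in the frame of slot1 between -0.102 and -0.083 m and y of scraper4_handle in the frame of slot1 between -0.03 and 0.03 m and z of scraper4_handle in the frame of slot1 between -0.025 and 0.025 m and angle between the x axis of scraper4_handle and the x axis of cupboard, either way round below 0.2 rad) or (x of scraper4_handle in the frame of slot2 between -0.102 and -0.083 m and y of scraper4_handle in the frame of slot2 between -0.03 and 0.03 m and z of scraper4_handle in the frame of slot2 between -0.025 and 0.025 m and angle between the x axis of scraper4_handle and the x axis of cupboard, either way round below 0.2 rad) or (x of scraper4_handle in the frame of slot3 between -0.102 and -0.083 m and y of scraper4_handle in the frame of slot3 between -0.03 and 0.03 m and z of scraper4_handle in the frame of slot3 between -0.025 and 0.025 m and angle between the x axis of scraper4_handle and the x axis of cupboard, either way round below 0.2 rad) or (x of scraper4_handle in the frame of slot4 between -0.102 and -0.083 m and y of scraper4_handle in the frame of slot4 between -0.03 and 0.03 m and z of scraper4_handle in the frame of slot4 between -0.025 and 0.025 m and angle between the x axis of scraper4_handle and the x axis of cupboard, either way round below 0.2 rad)) and linear speed of each of scraper1, scraper2, scraper3, scraper4 below 0.05 m/s); the robot touches nothing.
It fails at once if a bystander (tape roll, screw carton or spray can) is moved more than 50 mm (distance of any of tape_roll, screw_carton, spray_can from where it was at the start of the episode above 0.05 m).
Of scraper1, scraper2, scraper3, scraper4 only 3 to 4 are there at a start; the rules pass over those that are not, and their reading is None.
At some moment in a run one of scraper1, scraper2, scraper3, scraper4 may be knocked a few centimetres aside while the robot is not near it.
Once in a run the grip may slacken for a moment while it holds something.
It also fails if it takes over 210 s, if anything falls off the work surface, if the arm or the gripper's body presses on something with over 40 N, if the wrist force passes 120 N, or if a joint passes its speed limit or range.

ROBOT

A 6-joint arm with a two-finger parallel gripper is mounted at the origin on the work surface. World frame = base frame: x ahead of the robot, y to its left, z up, the work surface at z = 0. Lengths are in m, angles in rad, forces in N, time in s.
With the tool pointing down it reaches from about 0.25 to 0.8 m from the base axis. Payload 8.5 kg.
Tool frame: the origin (TCP) lies midway between the tips of the shut fingers; the grasp point (between the pads) lies 19 mm behind it; z points along the fingers, x is the direction in which the jaws open and shut, and the axes are right-handed (so a half turn about z gives the same grasp; the last joint's range is limited). The gripper opens to 85 mm and grips with 20 to 120 N. Pads are 22 mm wide; open, the fingers measure 114 mm over their backs; the gripper's body (76 mm by 85 mm) begins 54 mm behind the grasp point. The pads swing forward as they close: fully open they stand 13 mm farther back than shut.
Start: joints at [1.101, 0.238, -0.013, 1.319, 0, 1.571], TCP at [0.238, 0.468, 0.231] pointing down, gripper open.
Joint ranges: [-2.66, 2.66], [-1.03, 1.9], [-1.14, 1.46], [-1.82, 2.27], [-1.45, 1.34], [-3.14, 3.14]. Speed limits (rad/s): [2.22, 2.22, 2.79, 3.14, 3.14, 3.14].

INTERFACE

Orientations are given as a unit quaternion [w, x, y, z].
In Python, from rig import r gives the robot as it stands. The module is installed in compiled form; this text tells all that it offers.
- The arm moves only by the tool arm_command, never from a script. Its argument "targets" is a list of rows, each an object of numbers: "tx", "ty", "tz": the shift along the tool's x, y, z in mm; "yaw": the turn about the tool's z in rad. In form: [{"tx": .., "ty": .., "tz": .., "yaw": ..}, ...]. A call has 1 to 8 rows; each row shifts and turns the commanded pose from where the row before left it, along the tool's axes as they then stand; what a row does not reach is not made up. A row lasts 1/8 s, in which the tool goes at most 62.5 mm and 10.7 degrees, less where a joint would pass 70% of its speed; a pose out of reach is approached as far as the arm can. A call with a gripper value outside its range is refused whole. "jaw" is the opening, from 0 (shut) to 1 (fully open), set as the call begins (left out, the last holds). The fingers move at their own pace and stop on an object; "newtons" is the grip in N (left out, the last holds). Time passes only in rows, so rows that do not move let the fingers close. It gives the time, the measured TCP pose, the force and the opening at its end, in the units of the state.
- r.get_state(): the state, without advancing time (a new reading comes with each control period).
- r.grab_frame(name): name is "side" or "top" or "wrist"; returns the picture (384x512x3 uint8, blue, green, red); there is no depth.
- r.camera_params(name): a dict with "camera_matrix" (3x3 intrinsics, pixels), "world_from_camera" (4x4, takes a point from camera to world coordinates). Camera axes: x right, y down, z forward; pixel columns grow to the right and rows downward; lengths in m; the calibration is good to about 2 mm. A picture is of the moment at which its call begins: read the wrist's pose just before it. camera_params takes no time and is no camera call; for the wrist camera it gives the pose at the moment of the call.
- r.job_done(): hands the job in, once; it reports no verdict.
The state is a dict: "t": time; "qpos": joint angles; "qvel": joint speeds; "joint_efforts": joint torques, N m; "position": TCP position; "tool_rot": TCP orientation; "contact_force": force on the tool from outside, world axes, zero at the start; "ft_torque": the same for the moment, N m; "grip_width": finger opening in m.
Only numpy, scipy, OpenCV 4.12 (cv2) and the standard library are available. Lean on these libraries where they do the work, as an engineer would, in place of code of your own. Each camera call takes 0.05 s, during which the arm holds its last target.

## Working session

There is one attempt and no reset: what is moved stays moved. The work goes in short steps, Python scripts to look and compute and a tool call to move; the robot and the scene stay as the last step left them, time stands still between calls to the robot, and variables do not carry over. Pictures are saved under pics/ and viewed, and the job is handed in when it is done.

Besides the shell and the picture viewer there is one more tool, called by a JSON object that holds its "fn" and its "kwargs". arm_command: Moves the arm, as the interface text tells. Its arguments: {"type":"object","properties":{"targets":{"type":"array","items":{"type":"object","properties":{"tx":{"type":"number"},"ty":{"type":"number"},"tz":{"type":"number"},"yaw":{"type":"number"}}}},"jaw":{"type":"number"},"newtons":{"type":"number"}},"required":["targets"]}

```bash
mkdir -p pics; ls; python3 - <<'E'
from rig import r
import cv2
print(r.get_state())
for n in ("side","top","wrist"):
    p=r.camera_params(n); print(n,p)
    cv2.imwrite(f"pics/{n}0.png",r.grab_frame(n))
E
```

```text
pics
{'t': 0.0, 'qpos': array([ 1.10099196e+00,  2.38782173e-01, -1.42537874e-02,  1.31921183e+00,
       -9.79793976e-06,  1.57084276e+00]), 'qvel': array([-0.00268642,  0.00041717,  0.0019335 , -0.00027704, -0.00033371,
        0.000334  ]), 'joint_efforts': array([-2.98181141e-03, -5.38782871e+01,  3.46433973e+01,  1.84259430e-02,
       -1.77526281e-04, -1.75783714e-05]), 'position': array([0.23748584, 0.46774317, 0.23067708]), 'tool_rot': array([ 3.83826250e-04,  8.52277091e-01,  5.23090081e-01, -6.15942973e-04]), 'contact_force': array([ 0.58145831, -0.15585561, -0.0214397 ]), 'ft_torque': array([ 0.02514115,  0.00080953, -0.05926311]), 'grip_width': 0.08563109932777675}
side {'camera_matrix': array([[400.51681114,   0.        , 256.87939372],
       [  0.        , 400.51681114, 195.1865181 ],
       [  0.        ,   0.        ,   1.        ]]), 'world_from_camera': array([[ 0.59854832, -0.60759161,  0.52208461,  0.03529159],
       [-0.80102461, -0.44582482,  0.39949946, -0.4091806 ],
       [-0.00997425, -0.65732234, -0.75354353,  0.87786124],
       [ 0.        ,  0.        
[... 220 characters left out ...]
camera': array([[-0.00970677, -0.98244799,  0.18628398,  0.3869732 ],
       [-0.9997289 ,  0.00559183, -0.02260232,  0.02363675],
       [ 0.02116393, -0.18645287, -0.98223593,  1.2025661 ],
       [ 0.        ,  0.        ,  0.        ,  1.        ]])}
wrist {'camera_matrix': array([[340.85133121,   0.        , 254.59341224],
       [  0.        , 340.85133121, 193.39725542],
       [  0.        ,   0.        ,   1.        ]]), 'world_from_camera': array([[ 0.45325101,  0.85433541,  0.25431188,  0.1713029 ],
       [ 0.89138232, -0.43407913, -0.1304334 ,  0.50087316],
       [-0.0010424 ,  0.28580818, -0.95828628,  0.37339058],
       [ 0.        ,  0.        ,  0.        ,  1.        ]])}
```

View pics/side0.png

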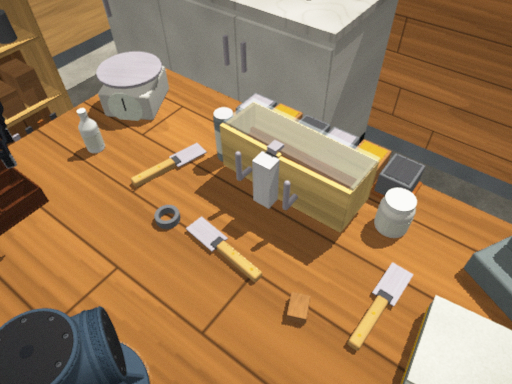

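View pics/top0.png

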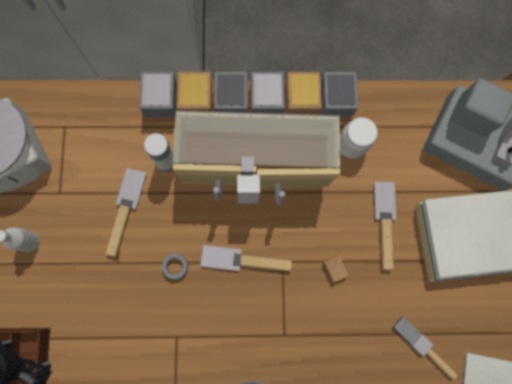

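View pics/wrist0.png

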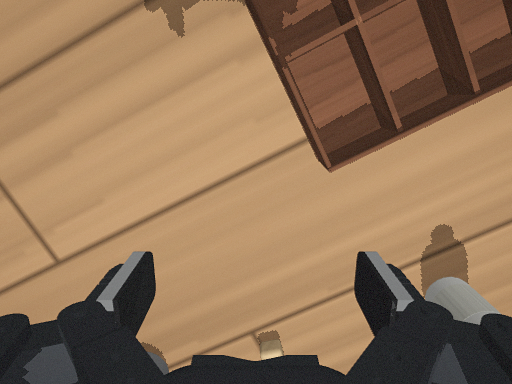

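```bash
cat > h.py <<'E'
import numpy as np, cv2
from rig import r
def ray(n,u,v,P=None):
    P=P or r.camera_params(n); K=P["camera_matrix"];T=P["world_from_camera"]
    d=T[:3,:3]@np.linalg.solve(K,[u,v,1.]); return T[:3,3],d
def px(n,u,v,z,P=None):
    o,d=ray(n,u,v,P); return o+d*(z-o[2])/d[2]
def proj(n,p,P=None):
    P=P or r.camera_params(n); K=P["camera_matrix"];T=P["world_from_camera"]
    q=K@(T[:3,:3].T@(np.array(p)-T[:3,3])); return q[:2]/q[2]
def tri(*obs):
    A=[];b=[]
    for n,u,v in obs:
        o,d=ray(n,u,v); d=d/np.linalg.norm(d); M=np.eye(3)-np.outer(d,d); A.append(M);b.append(M@o)
    return np.linalg.lstsq(np.vstack(A),np.hstack(b),rcond=None)[0]
def crop(src,x0,y0,x1,y1,out,s=None):
    im=cv2.imread(src)[y0:y1,x0:x1] if isinstance(src,str) else src[y0:y1,x0:x1]
    s=s or min(800/(x1-x0),600/(y1-y0)); cv2.imwrite(out,cv2.resize(im,None,fx=s,fy=s,interpolation=cv2.INTER_CUBIC)); print(s)
E
python3 - <<'E'
from h import *
crop("pics/top0.png",150,80,370,230,"pics/t1.png",3.6)
crop("pics/top0.png",310,150,510,384,"pics/t2.png",2.5)
crop("pics/top0.png",90,150,310,290,"pics/t3.png",3.6)
crop("pics/side0.png",110,70,430,310,"pics/s1.png",2.5)
E
```

```text
3.6
2.5
3.6
2.5
```

View pics/t1.png

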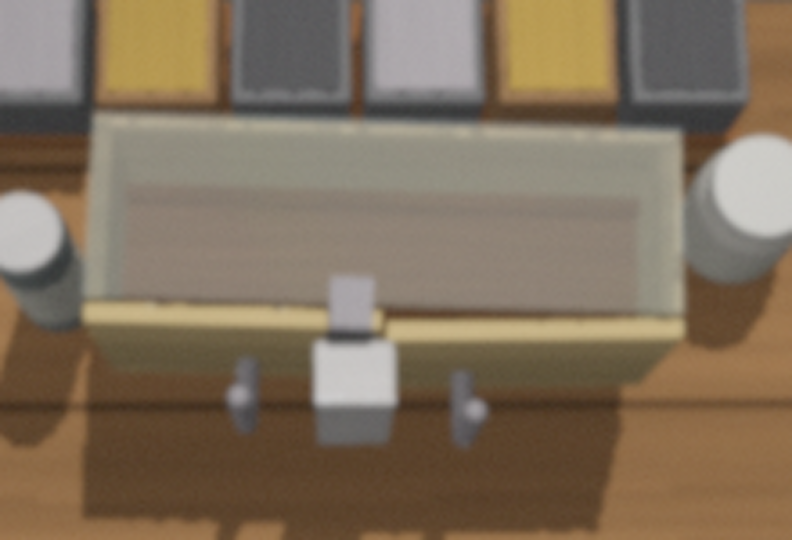

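View pics/t2.png

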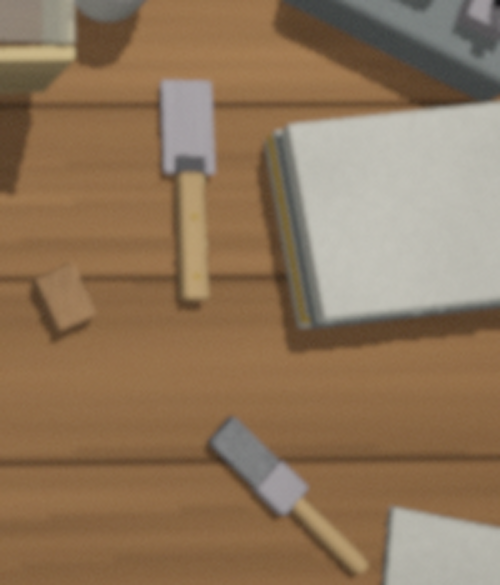

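View pics/t3.png

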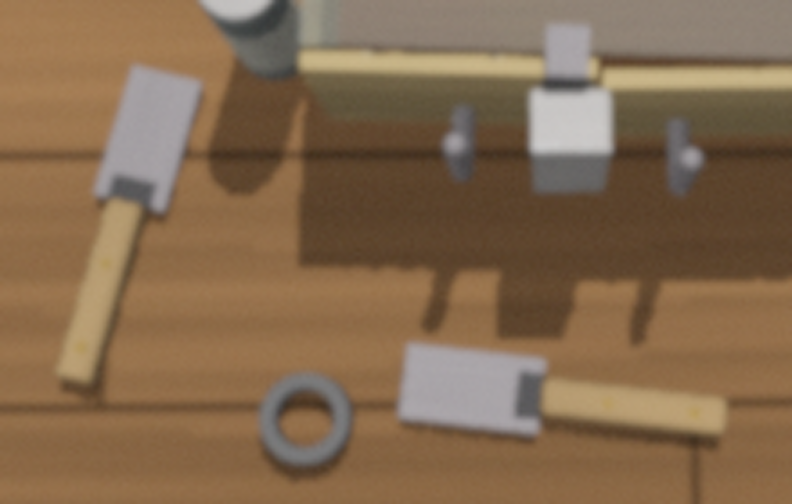

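View pics/s1.png

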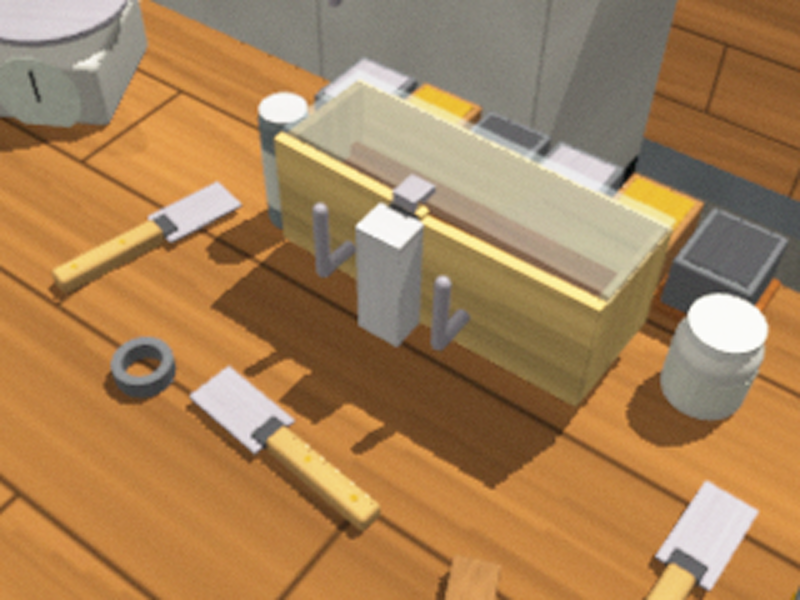

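```bash
cat > fit.py <<'E'
from h import *
from scipy.optimize import least_squares
o=lambda u,v:(150+u/3.6,80+v/3.6)
s=lambda u,v:(110+u/2.5,70+v/2.5)
# name,cam,pix
obs=[("top",o(95,115),(.13,.2,.2)),("top",o(683,131),(.13,-.2,.2)),
("side",s(358,82),(.13,.2,.2)),("side",s(671,225),(.13,-.2,.2)),
("side",s(277,133),(-.016,.2,.195)),("side",s(603,304),(-.016,-.2,.195)),
("top",o(86,322),(-.016,.2,.195)),("top",o(684,337),(-.016,-.2,.195)),
("top",o(239,396),"L"),("top",o(476,409),"R"),("side",s(320,209),"L"),("side",s(442,282),"R")]
def f(p):
    c,sn=np.cos(p[2]),np.sin(p[2]); e=[]
    for n,uv,l in obs:
        if l=="L": l=(-.062,p[3],.188)
        if l=="R": l=(-.062,-p[4],.188)
        w=[p[0]+c*l[0]-sn*l[1],p[1]+sn*l[0]+c*l[1],l[2]]
        e+=list(proj(n,w)-uv)
    return np.array(e)
q=least_squares(f,[.6,0,0,.08,.08],loss="soft_l1")
print(q.x); print(f(q.x).reshape(-1,2).round(1))
print("L tri",tri(("top",*o(239,396)),("side",*s(320,209))),"R tri",tri(("top",*o(476,409)),("side",*s(442,282))))
# scrapers: handle end/blade tip centres
t3=lambda u,v:(90+u/3.6,150+v/3.6); t2=lambda u,v:(310+u/2.5,150+v/2.5)
for nm,end,tip in [("A",t3(76,379),t3(167,83)),("B",t3(722,415),t3(404,382)),("C",t2(195,300),t2(187,80))]:
    # end top corner z .024; tip z .012
    E=px("top",*end,.022);T=px("top",*tip,.013);d=T[:2]-E[:2];L=np.hypot(*d);d/=L
    print(nm,E[:2],T[:2],"len",L,"yaw",np.arctan2(d[1],d[0]),"handle",T[:2]-.175*d, E[:2]+.07*d)
for nm,u,v in [("tape",*t3(306,422)),("carton",*t2(66,298)),("can",154,143)]:print(nm,px("top",u,v,.02 if nm!="can" else .17))
E
python3 fit.py
```

```text
[ 0.65611604 -0.01716582 -0.0341896   0.09490641  0.06074256]
[[ 0.  -0.7]
 [ 0.4 -0.1]
 [ 0.  -4.7]
 [ 2.5 -1.9]
 [-1.9  2.1]
 [-1.1  3.4]
 [-0.6  0.5]
 [ 0.5  1.1]
 [ 0.4  0.7]
 [-0.2 -1.1]
 [-0.3 -0.5]
 [ 1.1 -1.8]]
L tri [0.59993953 0.08106825 0.18356543] R tri [ 0.58939665 -0.07580225  0.18437525]
A [0.45633666 0.37130273] [0.68528314 0.31490854] len 0.23578973443520895 yaw -0.24151252998730915 handle [0.51536211 0.35676355] [0.52430507 0.35456072]
B [ 0.42548121 -0.11033358] [0.45252641 0.12820098] len 0.24006287052687603 yaw 1.457897831273741 handle [ 0.43281111 -0.04568492] [ 0.43336733 -0.04077922]
C [ 0.41049722 -0.37379398] [ 0.65616123 -0.38472389] len 0.24590704038142927 yaw -0.04446195746373359 handle [ 0.48133418 -0.37694561] [ 0.48042804 -0.3769053 ]
tape [0.42318604 0.20010581 0.02      ]
carton [ 0.41396102 -0.23432994  0.02      ]
can [0.72208166 0.23620148 0.17      ]
```

```bash
cat >> h.py <<'E'
from scipy.spatial.transform import Rotation as Ro
def pose():
    s=r.get_state(); w,x,y,z=s["tool_rot"]; R=Ro.from_quat([x,y,z,w]).as_matrix()
    return s,s["position"],R,np.arctan2(R[1,0],R[0,0])
C0=np.array([.65612,-.01717]);CY=-.0342
def cup(x,y):
    c,s=np.cos(CY),np.sin(CY); return np.array([C0[0]+c*x-s*y,C0[1]+s*x+c*y])
def plan(way,vmax=50,wmax=.17,start=None):
    """way: list of (x,y,z,jawangle|None) world; prints rows"""
    s,p,R,a=pose()
    if start: p=np.array(start[:3]);a=start[3]
    rows=[]
    for x,y,z,b in way:
        b=a if b is None else b
        d=np.array([x,y,z])-p; n=max(1,int(np.ceil(max(np.linalg.norm(d)*1000/vmax,abs(b-a)/wmax))))
        for i in range(n):
            # tool x=(cos a,sin a), tool y=(sin a,-cos a), z down
            st=d/n*1000; t=[st[0]*np.cos(a)+st[1]*np.sin(a), st[0]*np.sin(a)-st[1]*np.cos(a), -st[2]]
            rows.append('{"tx":%.0f,"ty":%.0f,"tz":%.0f,"yaw":%.3f}'%(*t,-(b-a)/n)); a+=(b-a)/n
        p=np.array([x,y,z])
    for k in range(0,len(rows),8): print("["+",".join(rows[k:k+8])+"]")
def stat():
    s,p,R,a=pose(); print("t",round(s["t"],2),"p",p.round(4),"jaw",round(a,3),"F",s["contact_force"].round(1),"w",round(s["grip_width"],4),"q",s["qpos"].round(2))
E
python3 - <<'E'
from h import *
stat()
plan([(.40,0.1,.30,1.57),(.48,0.0,.33,1.57)])
E
```

```text
t 0.15 p [0.2375 0.4678 0.2308] jaw 1.101 F [ 0.5 -0.3 -0.6] w 0.0856 q [ 1.1   0.24 -0.01  1.32  0.    1.57]
[{"tx":-28,"ty":35,"tz":-8,"yaw":-0.052},{"tx":-30,"ty":33,"tz":-8,"yaw":-0.046},{"tx":-32,"ty":32,"tz":-8,"yaw":-0.041},{"tx":-33,"ty":30,"tz":-8,"yaw":-0.037},{"tx":-34,"ty":29,"tz":-8,"yaw":-0.033},{"tx":-35,"ty":28,"tz":-8,"yaw":-0.029},{"tx":-36,"ty":27,"tz":-8,"yaw":-0.026},{"tx":-36,"ty":26,"tz":-8,"yaw":-0.023}]
[{"tx":-37,"ty":25,"tz":-8,"yaw":-0.020},{"tx":-29,"ty":32,"tz":-10,"yaw":-0.054},{"tx":-30,"ty":30,"tz":-10,"yaw":-0.036},{"tx":-31,"ty":29,"tz":-10,"yaw":-0.024}]
```

```bash
python3 - <<'E'
t=open('h.py').read()
t=t.replace("        for i in range(n):\n","        da=(b-a)/n\n        for i in range(n):\n").replace("-(b-a)/n)); a+=(b-a)/n","-da)); a+=da")
open('h.py','w').write(t)
E
python3 - <<'E'
from h import *
plan([(.48,0.0,.33,1.57)],vmax=60)
E
```

```text
[{"tx":-34,"ty":48,"tz":-11,"yaw":-0.052},{"tx":-37,"ty":46,"tz":-11,"yaw":-0.052},{"tx":-39,"ty":44,"tz":-11,"yaw":-0.052},{"tx":-41,"ty":42,"tz":-11,"yaw":-0.052},{"tx":-43,"ty":39,"tz":-11,"yaw":-0.052},{"tx":-45,"ty":37,"tz":-11,"yaw":-0.052},{"tx":-47,"ty":35,"tz":-11,"yaw":-0.052},{"tx":-49,"ty":32,"tz":-11,"yaw":-0.052}]
[{"tx":-50,"ty":30,"tz":-11,"yaw":-0.052}]
```

{"fn": "arm_command", "kwargs": {"targets": [{"tx":-31,"ty":38,"tz":-10,"yaw":-0.05},{"tx":-33,"ty":36,"tz":-10,"yaw":-0.05},{"tx":-35,"ty":35,"tz":-10,"yaw":-0.05}]}}

```text
t: 0.52
position: [0.2971, 0.3318, 0.2613]
tool_rot: [0.0, 0.81, 0.586, -0.0]
contact_force: [0.9, -0.4, -0.1]
grip_width: 0.0854
```

```bash
python3 - <<'E'
from h import *
stat()
plan([(.48,0.0,.33,1.57)],vmax=60)
E
```

```text
t 0.53 p [0.2971 0.3318 0.2613] jaw 1.253 F [ 0.9 -0.4 -0.1] w 0.0854 q [ 0.84  0.09 -0.12  1.36 -0.    1.16]
[{"tx":-37,"ty":40,"tz":-10,"yaw":-0.045},{"tx":-39,"ty":38,"tz":-10,"yaw":-0.045},{"tx":-40,"ty":36,"tz":-10,"yaw":-0.045},{"tx":-42,"ty":34,"tz":-10,"yaw":-0.045},{"tx":-43,"ty":32,"tz":-10,"yaw":-0.045},{"tx":-45,"ty":30,"tz":-10,"yaw":-0.045},{"tx":-46,"ty":28,"tz":-10,"yaw":-0.045}]
```

{"fn": "arm_command", "kwargs": {"targets": [{"tx":-37,"ty":40,"tz":-10,"yaw":-0.045},{"tx":-39,"ty":38,"tz":-10,"yaw":-0.045},{"tx":-40,"ty":36,"tz":-10,"yaw":-0.045},{"tx":-42,"ty":34,"tz":-10,"yaw":-0.045},{"tx":-43,"ty":32,"tz":-10,"yaw":-0.045},{"tx":-45,"ty":30,"tz":-10,"yaw":-0.045},{"tx":-46,"ty":28,"tz":-10,"yaw":-0.045}], "jaw": 0.45}}

```text
t: 1.4
position: [0.4784, -0.0009, 0.3316]
tool_rot: [-0.0, 0.708, 0.706, 0.0]
contact_force: [1.3, 1.1, 0.3]
grip_width: 0.0386
```

```bash
python3 - <<'E'
from h import *
stat(); P=r.camera_params("wrist"); im=r.grab_frame("wrist"); cv2.imwrite("pics/w1.png",im)
import pickle; pickle.dump(P,open("pics/w1.pkl","wb"))
E
```

```text
t 1.4 p [ 0.4784 -0.0009  0.3316] jaw 1.567 F [1.3 1.1 0.3] w 0.0386 q [-0.    0.14  0.12  1.55  0.    0.  ]
```

View pics/w1.png

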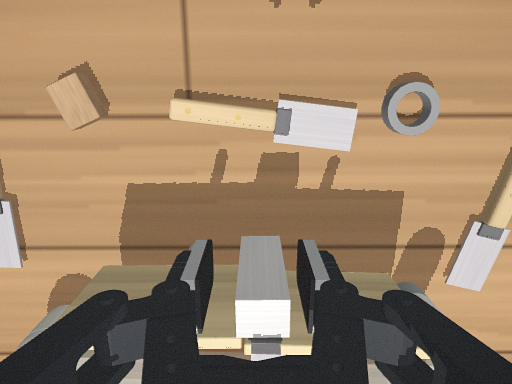

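{"fn": "arm_command", "kwargs": {"targets": [{"tx":0,"ty":-40,"tz":-20,"yaw":0},{"tx":0,"ty":-50,"tz":-20,"yaw":0},{"tx":0,"ty":-40,"tz":-20,"yaw":0},{"tx":0,"ty":0,"tz":0,"yaw":0}]}}

```text
t: 1.95
position: [0.3462, 0.0015, 0.3931]
tool_rot: [0.001, 0.709, 0.705, 0.001]
contact_force: [0.1, -0.3, -0.2]
grip_width: 0.0386
```

```bash
python3 - <<'E'
from h import *
stat(); P=r.camera_params("wrist"); im=r.grab_frame("wrist"); cv2.imwrite("pics/w2.png",im)
import pickle; pickle.dump(P,open("pics/w2.pkl","wb"))
E
```

```text
t 1.95 p [0.3462 0.0015 0.3931] jaw 1.566 F [ 0.1 -0.3 -0.2] w 0.0386 q [ 0.   -0.08  0.04  1.69 -0.    0.01]
```

View pics/w2.png

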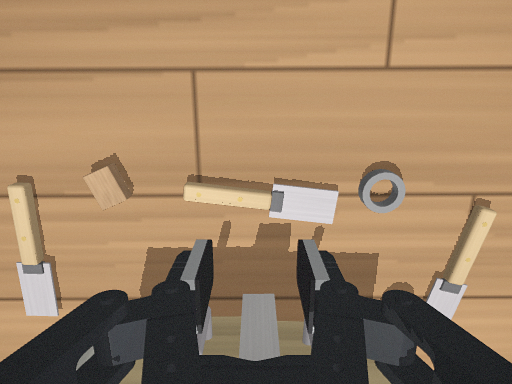

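```bash
python3 - <<'E'
from h import *
print(cup(-.062,-.0607),cup(-.062,.0949))
plan([(.54,-.072,.29,1.54)],vmax=60)
E
```

```text
[ 0.59208072 -0.07571452] [0.5974012  0.07979449]
[{"tx":-18,"ty":48,"tz":26,"yaw":0.006},{"tx":-18,"ty":48,"tz":26,"yaw":0.006},{"tx":-18,"ty":48,"tz":26,"yaw":0.006},{"tx":-17,"ty":49,"tz":26,"yaw":0.006}]
```

{"fn": "arm_command", "kwargs": {"targets": [{"tx":-18,"ty":48,"tz":26,"yaw":0.006},{"tx":-18,"ty":48,"tz":26,"yaw":0.006},{"tx":-18,"ty":48,"tz":26,"yaw":0.006},{"tx":-18,"ty":48,"tz":26,"yaw":0.006},{"tx":0,"ty":0,"tz":0,"yaw":0}], "jaw": 0.5}}

```text
t: 2.62
position: [0.541, -0.0742, 0.2818]
tool_rot: [-0.003, 0.718, 0.696, -0.002]
contact_force: [-0.4, -0.5, 0.8]
grip_width: 0.0427
```

```bash
python3 - <<'E'
from h import *
stat(); P=r.camera_params("wrist"); im=r.grab_frame("wrist"); cv2.imwrite("pics/w3.png",im)
import pickle; pickle.dump(P,open("pics/w3.pkl","wb"))
E
```

```text
t 2.62 p [ 0.541  -0.0742  0.2818] jaw 1.541 F [-0.4 -0.5  0.8] w 0.0427 q [-0.14  0.27  0.16  1.47 -0.   -0.11]
```

View pics/w3.png

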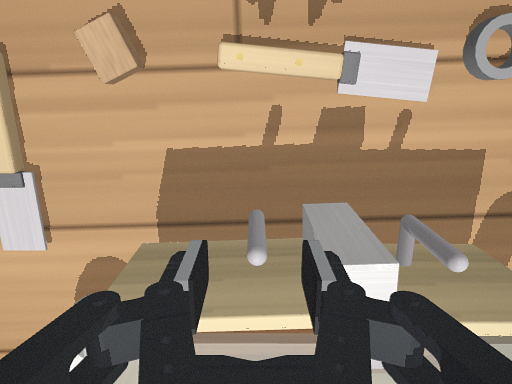

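```bash
python3 - <<'E'
from h import *
import pickle; P=pickle.load(open("pics/w3.pkl","rb"))
print(px("w",257,257,.188,P),px("w",458,264,.188,P))
print("foot R",px("w",257,213,.095,P))
# scraper B
print("B end",px("w",220,54,.018,P),"tip",px("w",432,74,.013,P))
E
```

```text
[ 0.58746272 -0.07374683  0.188     ] [0.598211   0.08095699 0.188     ]
foot R [ 0.58474994 -0.07295407  0.095     ]
B end [ 0.42371151 -0.10888429  0.018     ] tip [0.45179951 0.13156483 0.013     ]
```

```bash
python3 - <<'E'
from h import *
o=lambda u,v:(150+u/3.6,80+v/3.6)
for a,b,z in [((95,115),(683,131),.2),((86,322),(684,337),.195),((88,303),(684,320),.195)]:
    A=px("top",*o(*a),z);B=px("top",*o(*b),z); d=A-B; print(A,B,np.hypot(*d[:2]),-np.arctan2(d[0],d[1]))
# keeper, strip
print(px("top",*o(354,379),.195)) 
E
grep -n "strip" /dev/null
```

```text
[0.79100422 0.17827716 0.2       ] [ 0.77902231 -0.22054891  0.2       ] 0.39900601939003316 -0.03003391442875274
[0.64810645 0.18181047 0.195     ] [ 0.63612248 -0.21543562  0.195     ] 0.39742680931470925 -0.030158474871631678
[0.66109599 0.18078669 0.195     ] [ 0.64779731 -0.21600125  0.195     ] 0.39701073754341126 -0.033503300090130514
[0.60859256 0.00472217 0.195     ]
```

```bash
python3 - <<'E'
from h import *
plan([(.588,-.0745,.28,1.54),(.588,-.0745,.146,1.54)],vmax=35)
E
```

```text
[{"tx":0,"ty":24,"tz":2,"yaw":0.001},{"tx":0,"ty":24,"tz":2,"yaw":0.001},{"tx":0,"ty":0,"tz":34,"yaw":-0.000},{"tx":0,"ty":0,"tz":34,"yaw":-0.000},{"tx":0,"ty":0,"tz":34,"yaw":-0.000},{"tx":0,"ty":0,"tz":34,"yaw":-0.000}]
```

{"fn": "arm_command", "kwargs": {"targets": [{"tx":0,"ty":24,"tz":2,"yaw":0},{"tx":0,"ty":24,"tz":0,"yaw":0},{"tx":0,"ty":0,"tz":30,"yaw":0},{"tx":0,"ty":0,"tz":35,"yaw":0},{"tx":0,"ty":0,"tz":35,"yaw":0},{"tx":0,"ty":0,"tz":34,"yaw":0},{"tx":0,"ty":0,"tz":0,"yaw":0}]}}

```text
t: 3.55
position: [0.585, -0.0739, 0.1497]
tool_rot: [-0.002, 0.717, 0.697, -0.001]
contact_force: [0.0, -0.0, 0.6]
grip_width: 0.0428
```

{"fn": "arm_command", "kwargs": {"targets": [{"tx":0,"ty":0,"tz":0,"yaw":0},{"tx":0,"ty":0,"tz":0,"yaw":0},{"tx":0,"ty":0,"tz":0,"yaw":0},{"tx":0,"ty":0,"tz":0,"yaw":0}], "jaw": 0, "newtons": 35}}

```text
t: 4.05
position: [0.5876, -0.074, 0.1533]
tool_rot: [0.001, 0.717, 0.697, 0.001]
contact_force: [-2.2, 3.6, 6.8]
grip_width: 0.015
```

```bash
python3 - <<'E'
from h import *
stat(); im=r.grab_frame("wrist"); cv2.imwrite("pics/w4.png",im)
E
```

```text
t 4.05 p [ 0.5876 -0.074   0.1533] jaw 1.543 F [-2.2  3.6  6.8] w 0.015 q [-0.13  0.38 -0.    1.18  0.   -0.1 ]
```

View pics/w4.png

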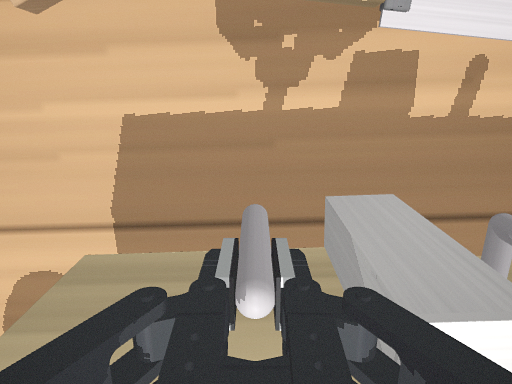

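```bash
python3 - <<'E'
from h import *
H=cup(-.002,-.199); print(H)
p0=np.array([.588,-.0745]); d=p0-H; print(np.hypot(*d))
w=[]
for k in range(1,19):
    t=k*.1; c,s=np.cos(t),np.sin(t); q=H+[c*d[0]-s*d[1],s*d[0]+c*d[1]]; w.append((*q,.15,1.54+t))
plan(w,start=(*p0,.15,1.54)); print(w[-1])
E
```

```text
[ 0.6473167  -0.21598525]
0.15341624795880307
[{"tx":-7,"ty":-14,"tz":-0,"yaw":-0.100},{"tx":-7,"ty":-14,"tz":-0,"yaw":-0.100},{"tx":-7,"ty":-14,"tz":-0,"yaw":-0.100},{"tx":-7,"ty":-14,"tz":-0,"yaw":-0.100},{"tx":-7,"ty":-14,"tz":-0,"yaw":-0.100},{"tx":-7,"ty":-14,"tz":-0,"yaw":-0.100},{"tx":-7,"ty":-14,"tz":-0,"yaw":-0.100},{"tx":-7,"ty":-14,"tz":-0,"yaw":-0.100}]
[{"tx":-7,"ty":-14,"tz":-0,"yaw":-0.100},{"tx":-7,"ty":-14,"tz":-0,"yaw":-0.100},{"tx":-7,"ty":-14,"tz":-0,"yaw":-0.100},{"tx":-7,"ty":-14,"tz":-0,"yaw":-0.100},{"tx":-7,"ty":-14,"tz":-0,"yaw":-0.100},{"tx":-7,"ty":-14,"tz":-0,"yaw":-0.100},{"tx":-7,"ty":-14,"tz":-0,"yaw":-0.100},{"tx":-7,"ty":-14,"tz":-0,"yaw":-0.100}]
[{"tx":-7,"ty":-14,"tz":-0,"yaw":-0.100},{"tx":-7,"ty":-14,"tz":-0,"yaw":-0.100}]
(np.float64(0.5230085026607555), np.float64(-0.305896413678757), 0.15, 3.34)
```

{"fn": "arm_command", "kwargs": {"targets": [{"tx":-6.7,"ty":-13.8,"tz":-2,"yaw":-0.1},{"tx":-6.7,"ty":-13.8,"tz":-2,"yaw":-0.1},{"tx":-6.7,"ty":-13.8,"tz":0,"yaw":-0.1},{"tx":-6.7,"ty":-13.8,"tz":0,"yaw":-0.1},{"tx":-6.7,"ty":-13.8,"tz":0,"yaw":-0.1}]}}

```text
t: 4.72
position: [0.5279, -0.1218, 0.1536]
tool_rot: [0.003, 0.522, 0.853, -0.001]
contact_force: [25.0, -15.8, -40.0]
grip_width: 0.0148
```

```bash
python3 - <<'E'
from h import *
stat(); im=r.grab_frame("top"); cv2.imwrite("pics/t4.png",im)
E
```

```text
t 4.72 p [ 0.5279 -0.1218  0.1536] jaw 2.044 F [ 25.  -15.8 -40. ] w 0.0148 q [-0.22  0.3  -0.13  1.14 -0.   -0.7 ]
```

View pics/t4.png

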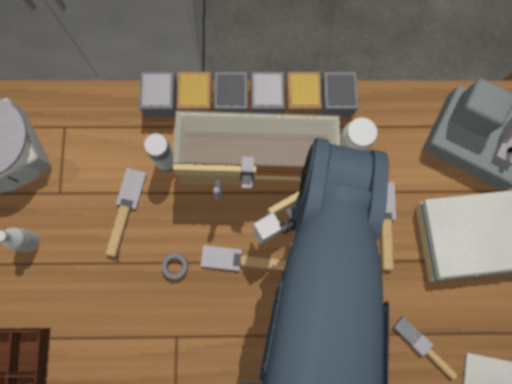

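{"fn": "arm_command", "kwargs": {"targets": [{"tx":-2.3,"ty":1.0,"tz":3,"yaw":0},{"tx":0,"ty":0,"tz":0,"yaw":0}]}}

```text
t: 5.03
position: [0.5284, -0.1213, 0.1534]
tool_rot: [0.002, 0.523, 0.852, 0.0]
contact_force: [3.7, -3.7, -0.1]
grip_width: 0.0149
```

{"fn": "arm_command", "kwargs": {"targets": [{"tx":-7.0,"ty":-13.4,"tz":0,"yaw":-0.1},{"tx":-7.0,"ty":-13.4,"tz":0,"yaw":-0.1},{"tx":-7.0,"ty":-13.4,"tz":0,"yaw":-0.1},{"tx":-7.0,"ty":-13.4,"tz":0,"yaw":-0.1},{"tx":-7.0,"ty":-13.4,"tz":0,"yaw":-0.1},{"tx":0,"ty":0,"tz":0,"yaw":0}]}}

```text
t: 5.78
position: [0.4993, -0.1904, 0.1535]
tool_rot: [0.003, 0.295, 0.955, -0.0]
contact_force: [10.7, -2.4, -4.0]
grip_width: 0.0145
```

{"fn": "arm_command", "kwargs": {"targets": [{"tx":-7.4,"ty":-13.2,"tz":0,"yaw":-0.1},{"tx":-7.4,"ty":-13.2,"tz":0,"yaw":-0.1},{"tx":-7.2,"ty":-13.3,"tz":0,"yaw":-0.1},{"tx":-7.2,"ty":-13.3,"tz":0,"yaw":-0.1},{"tx":-7.2,"ty":-13.3,"tz":0,"yaw":-0.1},{"tx":-7.2,"ty":-13.3,"tz":0,"yaw":-0.1},{"tx":-7.2,"ty":-13.3,"tz":0,"yaw":-0.1},{"tx":0,"ty":0,"tz":0,"yaw":0}]}}

```text
t: 6.78
position: [0.5189, -0.2916, 0.1534]
tool_rot: [0.001, -0.05, 0.999, -0.001]
contact_force: [3.8, 0.8, 4.0]
grip_width: 0.0148
```

```bash
python3 - <<'E'
from h import *
stat(); im=r.grab_frame("top"); cv2.imwrite("pics/t5.png",im)
pts=np.array([[.588,-.0745],[.5284,-.1213],[.4993,-.1904],r.get_state()["position"][:2]])
A=np.c_[2*pts,np.ones(4)]; x=np.linalg.lstsq(A,(pts**2).sum(1),rcond=None)[0]; c=x[:2]; print("hinge",c,np.sqrt(x[2]+c@c))
a=[np.arctan2(*(p-c)[::-1]) for p in pts]; print(np.unwrap(a)-a[0])
E
```

```text
t 6.78 p [ 0.5189 -0.2916  0.1534] jaw -3.041 F [3.8 0.8 4. ] w 0.0148 q [-0.51  0.39  0.    1.18  0.   -2.18]
hinge [ 0.64949793 -0.21354497] 0.15209083187985006
[0.         0.50340254 1.00148029 1.68956016]
```

View pics/t5.png

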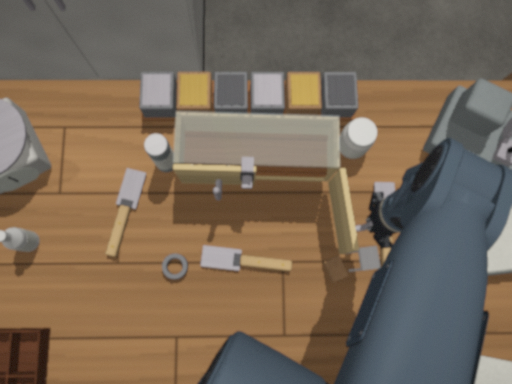

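{"fn": "arm_command", "kwargs": {"targets": [{"tx":0,"ty":0,"tz":0,"yaw":0},{"tx":0,"ty":0,"tz":0,"yaw":0},{"tx":0,"ty":0,"tz":-30,"yaw":0},{"tx":0,"ty":0,"tz":-45,"yaw":0},{"tx":0,"ty":0,"tz":-45,"yaw":0}], "jaw": 0.35}}

```text
t: 7.45
position: [0.5167, -0.2901, 0.2733]
tool_rot: [-0.001, -0.05, 0.999, 0.0]
contact_force: [0.6, -0.8, 0.3]
grip_width: 0.0295
```

```bash
python3 - <<'E'
from h import *
stat()
plan([(.50,.02,.28,1.54-2*np.pi)],vmax=60,wmax=.18)
E
```

```text
t 7.45 p [ 0.5167 -0.2901  0.2733] jaw -3.041 F [ 0.6 -0.8  0.3] w 0.0295 q [-0.51  0.35  0.25  1.47 -0.   -2.18]
[{"tx":-1,"ty":31,"tz":-1,"yaw":0.170},{"tx":4,"ty":31,"tz":-1,"yaw":0.170},{"tx":9,"ty":30,"tz":-1,"yaw":0.170},{"tx":14,"ty":28,"tz":-1,"yaw":0.170},{"tx":18,"ty":25,"tz":-1,"yaw":0.170},{"tx":22,"ty":22,"tz":-1,"yaw":0.170},{"tx":26,"ty":17,"tz":-1,"yaw":0.170},{"tx":28,"ty":13,"tz":-1,"yaw":0.170}]
[{"tx":30,"ty":8,"tz":-1,"yaw":0.170},{"tx":31,"ty":3,"tz":-1,"yaw":0.170}]
```

{"fn": "arm_command", "kwargs": {"targets": [{"tx":-1,"ty":31,"tz":-1,"yaw":0.17},{"tx":4,"ty":31,"tz":-1,"yaw":0.17},{"tx":9,"ty":30,"tz":-1,"yaw":0.17},{"tx":14,"ty":28,"tz":-1,"yaw":0.17},{"tx":18,"ty":25,"tz":-1,"yaw":0.17},{"tx":22,"ty":22,"tz":-1,"yaw":0.17},{"tx":26,"ty":17,"tz":-1,"yaw":0.17},{"tx":28,"ty":13,"tz":-1,"yaw":0.17}], "jaw": 0.6}}

```text
t: 8.45
position: [0.5032, -0.0411, 0.2802]
tool_rot: [-0.0, 0.591, 0.806, -0.0]
contact_force: [0.4, 0.2, -0.2]
grip_width: 0.0514
```

{"fn": "arm_command", "kwargs": {"targets": [{"tx":30,"ty":28,"tz":-1,"yaw":0.17},{"tx":28,"ty":30,"tz":-1,"yaw":0.17},{"tx":0,"ty":0,"tz":0,"yaw":0}]}}

```text
t: 8.82
position: [0.5477, 0.0288, 0.2816]
tool_rot: [-0.0, 0.717, 0.697, -0.0]
contact_force: [-0.4, 0.2, -0.8]
grip_width: 0.0512
```

```bash
python3 - <<'E'
from h import *
stat(); P=r.camera_params("wrist"); im=r.grab_frame("wrist"); cv2.imwrite("pics/w5.png",im)
import pickle; pickle.dump(P,open("pics/w5.pkl","wb"))
E
```

```text
t 8.82 p [0.5477 0.0288 0.2816] jaw 1.543 F [-0.4  0.2 -0.8] w 0.0512 q [0.05 0.27 0.16 1.46 0.   0.08]
```

View pics/w5.png

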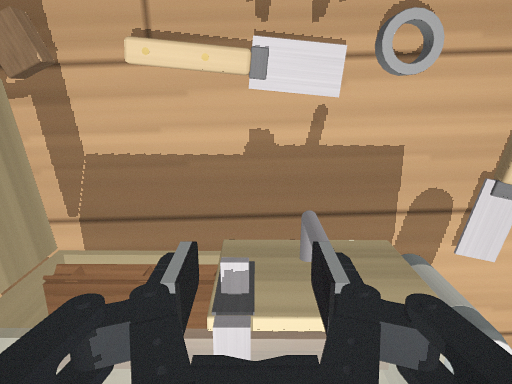

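```bash
python3 - <<'E'
from h import *
crop("pics/w5.png",180,225,340,360,"pics/w5z.png",4.4)
E
```

```text
4.4
```

View pics/w5z.png

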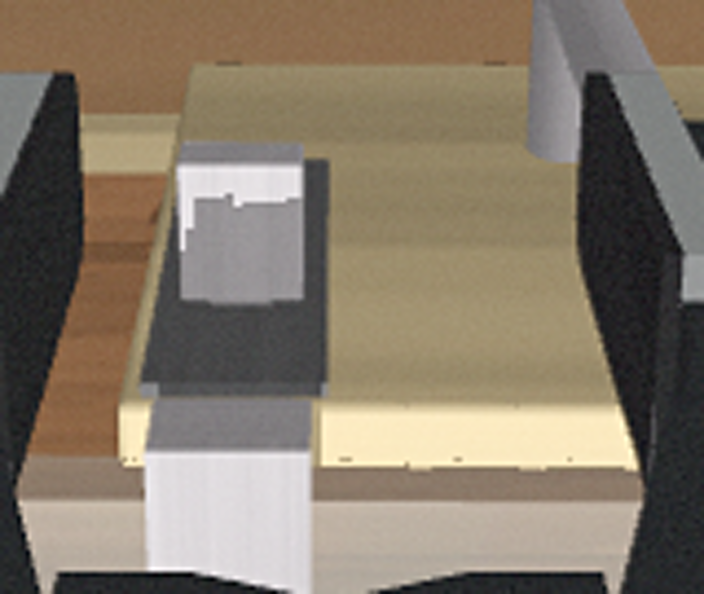

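```bash
python3 - <<'E'
from h import *
import pickle; P=pickle.load(open("pics/w5.pkl","rb"))
z=lambda u,v:(180+u/4.4,225+v/4.4)
for uv in [(241,163),(241,302),(241,232)]: print(px("w",*z(*uv),.17,P))
print("keeper",px("w",*z(229,450),.211,P)); print("door top edge",px("w",*z(125,403),.195,P),px("w",*z(600,403),.195,P))
t=px("w",*z(241,240),.17,P); 
plan([(t[0]-.006,t[1],.28,1.54),(t[0]-.006,t[1],.195,1.54)],vmax=40)
E
```

```text
[0.6081218  0.01062267 0.17      ]
[0.63799477 0.00927871 0.17      ]
[0.62272878 0.00996552 0.17      ]
keeper [0.63985673 0.00945042 0.211     ]
door top edge [ 0.64187154 -0.01025691  0.195     ] [0.6443032  0.07459833 0.195     ]
[{"tx":-8,"ty":36,"tz":1,"yaw":0.003},{"tx":-8,"ty":36,"tz":1,"yaw":0.003},{"tx":0,"ty":0,"tz":28,"yaw":-0.000},{"tx":0,"ty":0,"tz":28,"yaw":-0.000},{"tx":0,"ty":0,"tz":28,"yaw":-0.000}]
```

{"fn": "arm_command", "kwargs": {"targets": [{"tx":-8,"ty":35,"tz":0,"yaw":0},{"tx":-8,"ty":36,"tz":0,"yaw":0},{"tx":0,"ty":0,"tz":0,"yaw":0},{"tx":0,"ty":0,"tz":25,"yaw":0},{"tx":0,"ty":0,"tz":30,"yaw":0},{"tx":0,"ty":0,"tz":30,"yaw":0},{"tx":0,"ty":0,"tz":0,"yaw":0}], "jaw": 0}}

```text
t: 9.75
position: [0.6151, 0.0083, 0.1958]
tool_rot: [-0.002, 0.717, 0.697, -0.002]
contact_force: [-0.4, -0.1, 0.5]
grip_width: 0.0003
```

Press down: tab top from 0.170 towards 0.152.

{"fn": "arm_command", "kwargs": {"targets": [{"tx":0,"ty":1,"tz":15,"yaw":0},{"tx":0,"ty":0,"tz":12,"yaw":0},{"tx":0,"ty":0,"tz":8,"yaw":0},{"tx":0,"ty":0,"tz":6,"yaw":0},{"tx":0,"ty":0,"tz":0,"yaw":0}]}}

```text
t: 10.38
position: [0.6185, 0.0088, 0.1559]
tool_rot: [-0.0, 0.717, 0.697, -0.0]
contact_force: [0.1, -0.2, -0.1]
grip_width: 0.0002
```

{"fn": "arm_command", "kwargs": {"targets": [{"tx":0,"ty":0,"tz":2,"yaw":0},{"tx":0,"ty":0,"tz":2,"yaw":0}]}}

```text
t: 10.62
position: [0.6189, 0.0088, 0.1526]
tool_rot: [0.0, 0.717, 0.697, 0.0]
contact_force: [-0.3, 0.3, 2.3]
grip_width: 0.0004
```

```bash
python3 - <<'E'
from h import *
stat(); im=r.grab_frame("wrist"); cv2.imwrite("pics/w6.png",im); cv2.imwrite("pics/s6.png",r.grab_frame("side")); crop("pics/s6.png",150,80,410,275,"pics/s6z.png",3)
E
```

```text
t 10.62 p [0.6189 0.0088 0.1526] jaw 1.542 F [-0.3  0.3  2.3] w 0.0004 q [ 0.01  0.43  0.07  1.21 -0.    0.04]
3
```

View pics/w6.png

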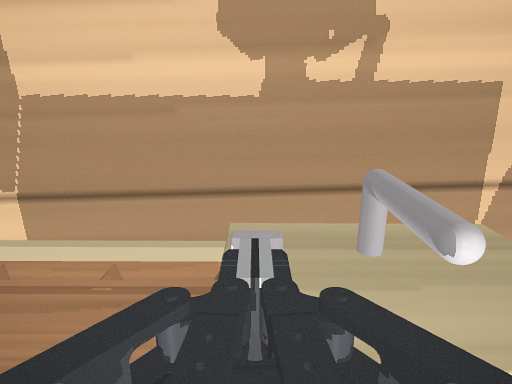

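View pics/s6z.png

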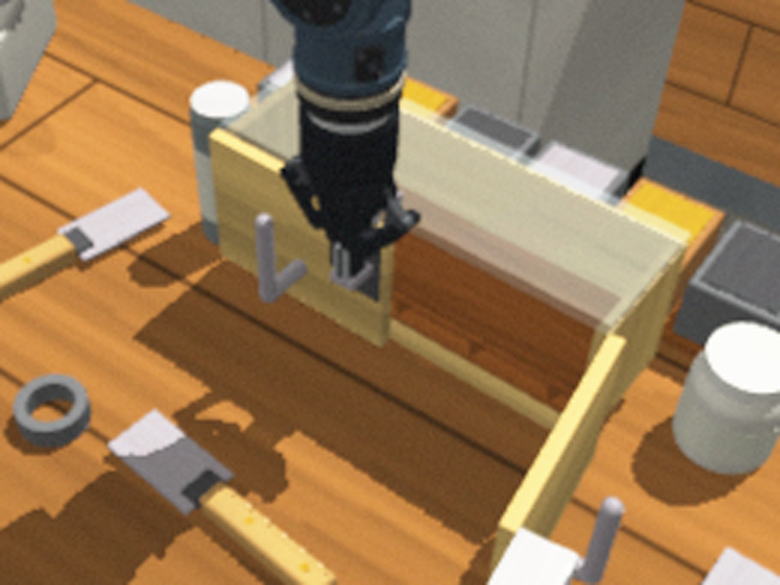

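{"fn": "arm_command", "kwargs": {"targets": [{"tx":0,"ty":0,"tz":2,"yaw":0},{"tx":0,"ty":0,"tz":1,"yaw":0},{"tx":0,"ty":0,"tz":0,"yaw":0},{"tx":0,"ty":0,"tz":0,"yaw":0}]}}

```text
t: 11.22
position: [0.6192, 0.0087, 0.1518]
tool_rot: [0.001, 0.717, 0.697, 0.001]
contact_force: [-5.6, 0.4, 18.9]
grip_width: 0.0002
```

```bash
python3 - <<'E'
from h import *
plan([(.612,.0087,.25,1.54),(.598,.081,.25,1.54),(.598,.081,.150,1.54)],vmax=45)
E
```

```text
[{"tx":-0,"ty":-2,"tz":-33,"yaw":0.001},{"tx":-0,"ty":-2,"tz":-33,"yaw":0.001},{"tx":-0,"ty":-2,"tz":-33,"yaw":0.001},{"tx":36,"ty":-8,"tz":-0,"yaw":0.000},{"tx":36,"ty":-8,"tz":-0,"yaw":0.000},{"tx":0,"ty":0,"tz":33,"yaw":-0.000},{"tx":0,"ty":0,"tz":33,"yaw":-0.000},{"tx":0,"ty":0,"tz":33,"yaw":-0.000}]
```

{"fn": "arm_command", "kwargs": {"targets": [{"tx":0,"ty":0,"tz":-30,"yaw":0},{"tx":0,"ty":-3,"tz":-40,"yaw":0},{"tx":0,"ty":-4,"tz":-35,"yaw":0},{"tx":35,"ty":-6,"tz":0,"yaw":0},{"tx":36,"ty":-6,"tz":0,"yaw":0},{"tx":0,"ty":0,"tz":0,"yaw":0}], "jaw": 0.5}}

```text
t: 11.98
position: [0.6014, 0.0823, 0.2543]
tool_rot: [-0.0, 0.716, 0.698, 0.0]
contact_force: [-1.1, -0.1, -0.4]
grip_width: 0.0426
```

```bash
python3 - <<'E'
from h import *
stat(); P=r.camera_params("wrist"); im=r.grab_frame("wrist"); cv2.imwrite("pics/w7.png",im)
import pickle; pickle.dump(P,open("pics/w7.pkl","wb"))
E
```

```text
t 11.97 p [0.6014 0.0823 0.2543] jaw 1.545 F [-1.1 -0.1 -0.4] w 0.0426 q [0.14 0.38 0.25 1.44 0.   0.16]
```

View pics/w7.png

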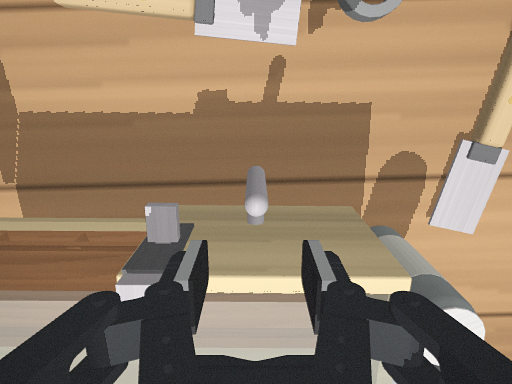

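```bash
python3 - <<'E'
from h import *
import pickle; P=pickle.load(open("pics/w7.pkl","rb"))
b=px("w",257,204,.188,P); print(b, px("w",163,223,.152,P))
plan([(b[0],b[1],.254,1.54),(b[0],b[1],.155,1.54)],vmax=45)
E
```

```text
[0.59678931 0.0839416  0.188     ] [0.62221368 0.01120591 0.152     ]
[{"tx":3,"ty":-5,"tz":0,"yaw":0.004},{"tx":0,"ty":0,"tz":33,"yaw":-0.000},{"tx":0,"ty":0,"tz":33,"yaw":-0.000},{"tx":0,"ty":0,"tz":33,"yaw":-0.000}]
```

{"fn": "arm_command", "kwargs": {"targets": [{"tx":1,"ty":-4,"tz":0,"yaw":0},{"tx":0,"ty":0,"tz":33,"yaw":0},{"tx":0,"ty":0,"tz":33,"yaw":0},{"tx":0,"ty":0,"tz":33,"yaw":0},{"tx":0,"ty":0,"tz":0,"yaw":0}]}}

```text
t: 12.65
position: [0.5961, 0.0803, 0.1531]
tool_rot: [-0.001, 0.718, 0.696, -0.002]
contact_force: [-0.7, -0.5, -0.1]
grip_width: 0.0429
```

{"fn": "arm_command", "kwargs": {"targets": [{"tx":0,"ty":0,"tz":0,"yaw":0},{"tx":0,"ty":0,"tz":0,"yaw":0},{"tx":0,"ty":0,"tz":0,"yaw":0},{"tx":0,"ty":0,"tz":0,"yaw":0}], "jaw": 0, "newtons": 35}}

```text
t: 13.15
position: [0.5989, 0.0831, 0.1571]
tool_rot: [-0.0, 0.717, 0.697, 0.002]
contact_force: [0.5, 8.4, -0.9]
grip_width: 0.0148
```

```bash
python3 - <<'E'
from h import *
stat(); s,p,R,a=pose()
# hinge: mirror about cupboard with active hinge fitted
for yaw in (-.031,):
    H=np.array([.6495,-.2135])+.398*np.array([-np.sin(yaw),np.cos(yaw)]); print(H)
p0=p[:2]; d=p0-H; print(np.hypot(*d), np.hypot(.06,.102))
w=[]
for k in range(1,19):
    t=-k*.1; c,s=np.cos(t),np.sin(t); q=H+[c*d[0]-s*d[1],s*d[0]+c*d[1]]; w.append((*q,.15,a+t))
plan(w[:3],start=(*p0,.15,a)); print(w[-2])
e=w[0]; dx=np.array(e[:2])-p0; print(1000*(dx[0]*np.cos(a)+dx[1]*np.sin(a)),1000*(dx[0]*np.sin(a)-dx[1]*np.cos(a)))
E
```

```text
t 13.15 p [0.5989 0.0831 0.1571] jaw 1.543 F [ 0.5  8.4 -0.9] w 0.0148 q [0.14 0.4  0.04 1.2  0.   0.16]
[0.66183602 0.18430878]
0.11914671621677128 0.11833849753989611
[{"tx":7,"ty":-10,"tz":-0,"yaw":0.100},{"tx":7,"ty":-10,"tz":-0,"yaw":0.100},{"tx":7,"ty":-10,"tz":-0,"yaw":0.100}]
(np.float64(0.569623525455598), np.float64(0.25975938999709614), 0.15, np.float64(-0.15683263443378848))
6.516072223756048 -9.969049230164424
```

{"fn": "arm_command", "kwargs": {"targets": [{"tx":6.5,"ty":-9.9,"tz":0,"yaw":0.1},{"tx":6.5,"ty":-9.9,"tz":0,"yaw":0.1},{"tx":6.5,"ty":-9.9,"tz":0,"yaw":0.1},{"tx":6.5,"ty":-9.9,"tz":0,"yaw":0.1},{"tx":6.5,"ty":-9.9,"tz":0,"yaw":0.1},{"tx":0,"ty":0,"tz":0,"yaw":0}]}}

```text
t: 13.9
position: [0.5584, 0.1253, 0.1572]
tool_rot: [-0.0, 0.867, 0.498, 0.002]
contact_force: [2.1, 4.7, 0.9]
grip_width: 0.0151
```

{"fn": "arm_command", "kwargs": {"targets": [{"tx":6.5,"ty":-9.9,"tz":0,"yaw":0.1},{"tx":6.5,"ty":-9.9,"tz":0,"yaw":0.1},{"tx":6.5,"ty":-9.9,"tz":0,"yaw":0.1},{"tx":6.5,"ty":-9.9,"tz":0,"yaw":0.1},{"tx":6.5,"ty":-9.9,"tz":0,"yaw":0.1},{"tx":6.5,"ty":-9.9,"tz":0,"yaw":0.1},{"tx":0,"ty":0,"tz":0,"yaw":0}]}}

```text
t: 14.78
position: [0.5425, 0.1931, 0.1571]
tool_rot: [-0.0, 0.976, 0.219, 0.0]
contact_force: [-4.9, 0.9, 7.1]
grip_width: 0.0146
```

{"fn": "arm_command", "kwargs": {"targets": [{"tx":6.5,"ty":-9.9,"tz":0,"yaw":0.1},{"tx":6.5,"ty":-9.9,"tz":0,"yaw":0.1},{"tx":6.5,"ty":-9.9,"tz":0,"yaw":0.1},{"tx":6.5,"ty":-9.9,"tz":0,"yaw":0.1},{"tx":6.5,"ty":-9.9,"tz":0,"yaw":0.1},{"tx":6.5,"ty":-9.9,"tz":0,"yaw":0.1},{"tx":0,"ty":0,"tz":0,"yaw":0}]}}

```text
t: 15.65
position: [0.5675, 0.2601, 0.1571]
tool_rot: [-0.002, 0.997, -0.078, -0.002]
contact_force: [-14.3, 11.1, 9.4]
grip_width: 0.0144
```

{"fn": "arm_command", "kwargs": {"targets": [{"tx":0,"ty":0,"tz":0,"yaw":0},{"tx":0,"ty":0,"tz":0,"yaw":0},{"tx":0,"ty":0,"tz":-30,"yaw":0},{"tx":0,"ty":0,"tz":-45,"yaw":0},{"tx":0,"ty":0,"tz":-45,"yaw":0}], "jaw": 0.35}}

```text
t: 16.27
position: [0.5695, 0.2565, 0.277]
tool_rot: [0.0, 0.997, -0.079, 0.0]
contact_force: [0.8, 0.7, 0.1]
grip_width: 0.0299
```

```bash
python3 - <<'E'
from h import *
stat()
plan([(.32,.17,.33,1.54)],vmax=60,wmax=.18)
E
```

```text
t 16.27 p [0.5695 0.2565 0.277 ] jaw -0.158 F [0.8 0.7 0.1] w 0.0299 q [ 0.42  0.41  0.35  1.51 -0.    2.15]
[{"tx":-23,"ty":12,"tz":-5,"yaw":-0.170},{"tx":-25,"ty":8,"tz":-5,"yaw":-0.170},{"tx":-26,"ty":4,"tz":-5,"yaw":-0.170},{"tx":-26,"ty":-0,"tz":-5,"yaw":-0.170},{"tx":-26,"ty":-5,"tz":-5,"yaw":-0.170},{"tx":-25,"ty":-9,"tz":-5,"yaw":-0.170},{"tx":-23,"ty":-13,"tz":-5,"yaw":-0.170},{"tx":-20,"ty":-17,"tz":-5,"yaw":-0.170}]
[{"tx":-17,"ty":-20,"tz":-5,"yaw":-0.170},{"tx":-13,"ty":-23,"tz":-5,"yaw":-0.170}]
```

{"fn": "arm_command", "kwargs": {"targets": [{"tx":-23,"ty":12,"tz":-5,"yaw":-0.17},{"tx":-25,"ty":8,"tz":-5,"yaw":-0.17},{"tx":-26,"ty":4,"tz":-5,"yaw":-0.17},{"tx":-26,"ty":0,"tz":-5,"yaw":-0.17},{"tx":-26,"ty":-5,"tz":-5,"yaw":-0.17},{"tx":-25,"ty":-9,"tz":-5,"yaw":-0.17},{"tx":-23,"ty":-13,"tz":-5,"yaw":-0.17},{"tx":-20,"ty":-17,"tz":-5,"yaw":-0.17}], "jaw": 0.6}}

```text
t: 17.27
position: [0.3703, 0.1872, 0.316]
tool_rot: [0.0, 0.823, 0.568, 0.0]
contact_force: [0.4, 0.9, 0.1]
grip_width: 0.0516
```

```bash
python3 - <<'E'
from h import *
stat(); cv2.imwrite("pics/t8.png",r.grab_frame("top"));cv2.imwrite("pics/s8.png",r.grab_frame("side"))
crop("pics/t8.png",90,90,430,300,"pics/t8z.png",2.35)
crop("pics/s8.png",110,70,470,340,"pics/s8z.png",2.2)
E
```

```text
t 17.27 p [0.3703 0.1872 0.316 ] jaw 1.207 F [0.4 0.9 0.1] w 0.0516 q [ 0.47  0.03 -0.05  1.49 -0.    0.83]
2.35
2.2
```

View pics/t8z.png

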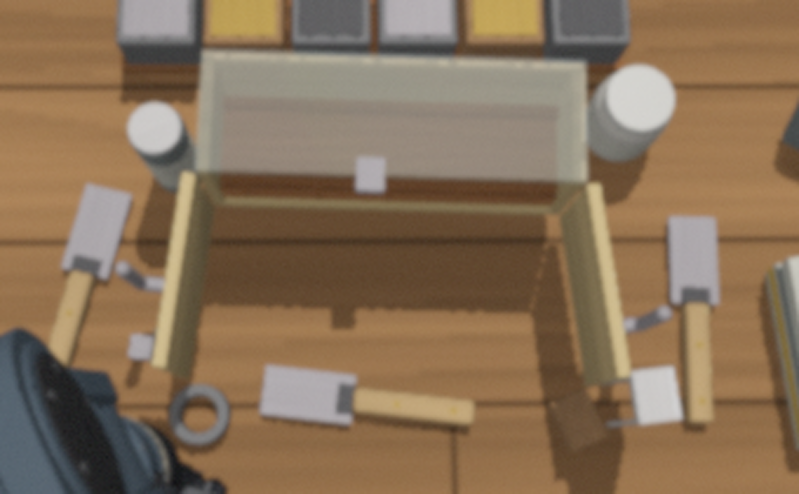

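View pics/s8z.png

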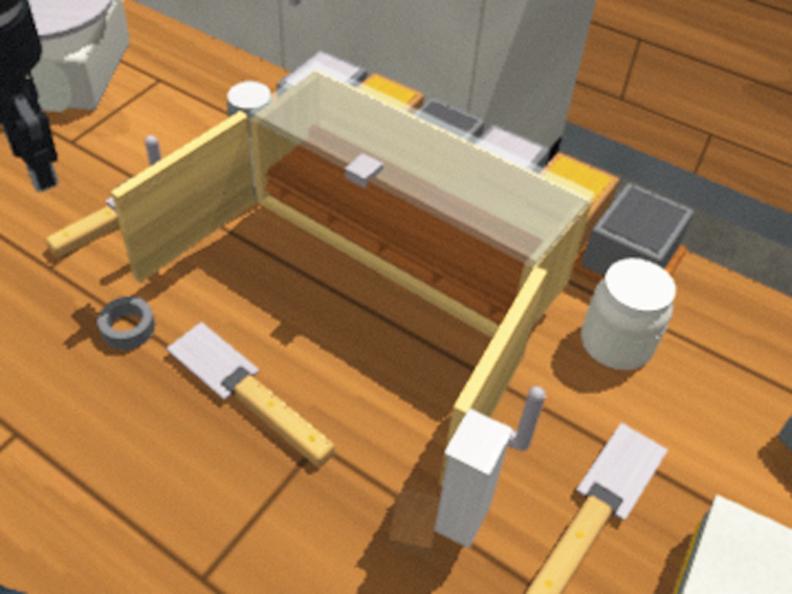

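```bash
python3 - <<'E'
from h import *
plan([(.46,.37,.22,1.33)],vmax=55,wmax=.18)
E
```

```text
[{"tx":41,"ty":4,"tz":19,"yaw":-0.025},{"tx":41,"ty":5,"tz":19,"yaw":-0.025},{"tx":40,"ty":6,"tz":19,"yaw":-0.025},{"tx":40,"ty":7,"tz":19,"yaw":-0.025},{"tx":40,"ty":8,"tz":19,"yaw":-0.025}]
```

{"fn": "arm_command", "kwargs": {"targets": [{"tx":41,"ty":4,"tz":19,"yaw":-0.025},{"tx":41,"ty":5,"tz":19,"yaw":-0.025},{"tx":40,"ty":6,"tz":19,"yaw":-0.025},{"tx":40,"ty":7,"tz":19,"yaw":-0.025},{"tx":40,"ty":8,"tz":19,"yaw":-0.025},{"tx":0,"ty":0,"tz":0,"yaw":0}]}}

```text
t: 18.12
position: [0.4637, 0.372, 0.2175]
tool_rot: [0.0, 0.788, 0.616, -0.001]
contact_force: [0.1, 0.3, 0.6]
grip_width: 0.0512
```

```bash
cat >> h.py <<'E'
import pickle
def wshot(name):
    stat(); P=r.camera_params("wrist"); cv2.imwrite(f"pics/{name}.png",r.grab_frame("wrist")); pickle.dump(P,open(f"pics/{name}.pkl","wb"))
def W(name,*pts):
    P=pickle.load(open(f"pics/{name}.pkl","rb")); return [px("w",u,v,z,P) for u,v,z in pts]
E
python3 -c "
from h import *
wshot('wA')"
```

```text
t 18.12 p [0.4637 0.372  0.2175] jaw 1.326 F [0.1 0.3 0.6] w 0.0512 q [ 0.68  0.37  0.13  1.34 -0.    0.92]
```

View pics/wA.png

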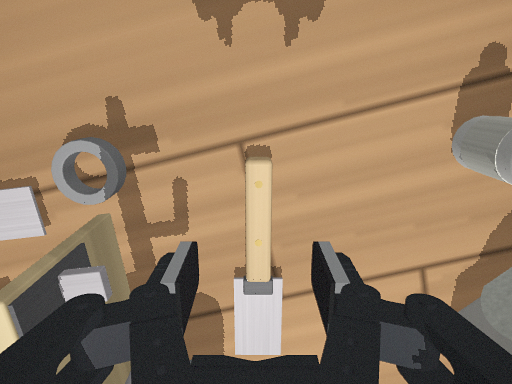

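```bash
python3 - <<'E'
from h import *
E,F,T=W('wA',(259,158,.024),(258,281,.024),(258,354,.014))
for p in(E,F,T):print(p.round(4))
d=(T-E)[:2];print(np.hypot(*d));psi=np.arctan2(d[1],d[0]);d/=np.hypot(*d)
h=(E[:2]+.07*d+T[:2]-.175*d)/2;print("psi",psi,"handle",h)
g=h+.012*d;print(g)
plan([(g[0],g[1],.12,psi+np.pi/2),(g[0],g[1],.004,psi+np.pi/2)],vmax=40)
E
```

```text
[0.4538 0.3782 0.024 ]
[0.5882 0.3439 0.024 ]
[0.6926 0.3182 0.014 ]
0.24615710002494248
psi -0.24609774585919497 handle [0.5222896 0.3609715]
[0.53392804 0.35804805]
[{"tx":1,"ty":18,"tz":25,"yaw":0.000},{"tx":1,"ty":18,"tz":25,"yaw":0.000},{"tx":1,"ty":18,"tz":25,"yaw":0.000},{"tx":1,"ty":18,"tz":25,"yaw":0.000},{"tx":0,"ty":0,"tz":39,"yaw":-0.000},{"tx":0,"ty":0,"tz":39,"yaw":-0.000},{"tx":0,"ty":0,"tz":39,"yaw":-0.000}]
```

{"fn": "arm_command", "kwargs": {"targets": [{"tx":1,"ty":18,"tz":25,"yaw":0},{"tx":1,"ty":18,"tz":25,"yaw":0},{"tx":1,"ty":18,"tz":25,"yaw":0},{"tx":1,"ty":18,"tz":25,"yaw":0},{"tx":0,"ty":0,"tz":40,"yaw":0},{"tx":0,"ty":0,"tz":40,"yaw":0},{"tx":0,"ty":0,"tz":33,"yaw":0},{"tx":0,"ty":0,"tz":0,"yaw":0}]}}

```text
t: 19.18
position: [0.5324, 0.3551, 0.006]
tool_rot: [-0.0, 0.788, 0.615, -0.002]
contact_force: [-0.4, 0.2, 0.0]
grip_width: 0.0511
```

{"fn": "arm_command", "kwargs": {"targets": [{"tx":0,"ty":0,"tz":0,"yaw":0},{"tx":0,"ty":0,"tz":0,"yaw":0},{"tx":0,"ty":0,"tz":0,"yaw":0},{"tx":0,"ty":0,"tz":0,"yaw":0}], "jaw": 0, "newtons": 60}}

```text
t: 19.68
position: [0.5348, 0.3575, 0.0098]
tool_rot: [0.0, 0.788, 0.616, 0.002]
contact_force: [-0.9, -1.5, 7.8]
grip_width: 0.0265
```

```bash
python3 -c "
from h import *
wshot('wA2')"
```

```text
t 19.68 p [0.5348 0.3575 0.0098] jaw 1.327 F [-0.9 -1.5  7.8] w 0.0265 q [ 0.59  0.58 -0.08  0.92 -0.    0.83]
```

View pics/wA2.png

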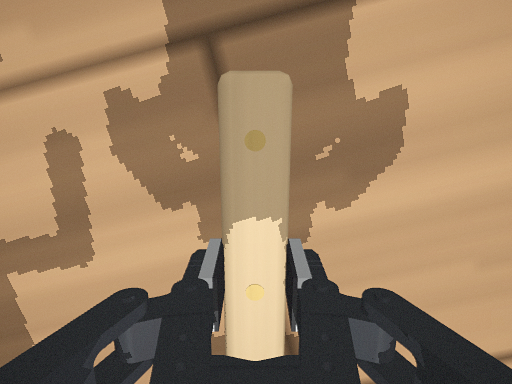

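```bash
python3 - <<'E'
from h import *
from scipy.optimize import least_squares
A=np.array([[.588,-.0742],[.5284,-.1213],[.4993,-.1904],[.5189,-.2916]])
B=np.array([[.5989,.0831],[.5584,.1253],[.5425,.1931],[.5675,.2601]])
def f(p):
    R=np.array([[np.cos(p[2]),-np.sin(p[2])],[np.sin(p[2]),np.cos(p[2])]])
    h1=p[:2]+R@[-.002,-.199];h2=p[:2]+R@[-.002,.199]
    return np.r_[np.hypot(*(A-h1).T)-p[3],np.hypot(*(B-h2).T)-p[4],(p[2]+.031)*.3]
q=least_squares(f,[.656,-.016,-.03,.15,.118]);print(q.x,(f(q.x)*1e3).round(1))
E
```

```text
[ 0.65742714 -0.0139337  -0.03132256  0.15171205  0.11971252] [-0.2 -0.2 -0.2  0.6 -0.  -0.4 -0.3  0.7 -0.1]
```

```bash
sed -i 's/^C0=.*/C0=np.array([.65743,-.01393]);CY=-.0313/' h.py; python3 - <<'E'
from h import *
s,p,R,a=pose()
u=cup(-.212,.12); print(u)
plan([(p[0],p[1],.25,a),(.42,.20,.25,CY+np.pi/2),(*u,.25,CY+np.pi/2),(*u,.083,CY+np.pi/2)],vmax=45)
E
```

```text
[0.44928923 0.11264574]
[{"tx":0,"ty":0,"tz":-40,"yaw":-0.000},{"tx":0,"ty":0,"tz":-40,"yaw":-0.000},{"tx":0,"ty":0,"tz":-40,"yaw":-0.000},{"tx":0,"ty":0,"tz":-40,"yaw":-0.000},{"tx":0,"ty":0,"tz":-40,"yaw":-0.000},{"tx":0,"ty":0,"tz":-40,"yaw":-0.000},{"tx":-36,"ty":-15,"tz":-0,"yaw":-0.043},{"tx":-35,"ty":-16,"tz":-0,"yaw":-0.043}]
[{"tx":-35,"ty":-18,"tz":-0,"yaw":-0.043},{"tx":-34,"ty":-19,"tz":-0,"yaw":-0.043},{"tx":-33,"ty":-21,"tz":-0,"yaw":-0.043},{"tx":-29,"ty":11,"tz":-0,"yaw":-0.000},{"tx":-29,"ty":11,"tz":-0,"yaw":-0.000},{"tx":-29,"ty":11,"tz":-0,"yaw":-0.000},{"tx":0,"ty":0,"tz":42,"yaw":0.000},{"tx":0,"ty":0,"tz":42,"yaw":0.000}]
[{"tx":0,"ty":0,"tz":42,"yaw":0.000},{"tx":0,"ty":0,"tz":42,"yaw":0.000}]
```

{"fn": "arm_command", "kwargs": {"targets": [{"tx":0,"ty":0,"tz":-30,"yaw":0},{"tx":0,"ty":0,"tz":-40,"yaw":0},{"tx":0,"ty":0,"tz":-40,"yaw":0},{"tx":0,"ty":0,"tz":-45,"yaw":0},{"tx":0,"ty":0,"tz":-45,"yaw":0},{"tx":0,"ty":0,"tz":-40,"yaw":0},{"tx":0,"ty":0,"tz":0,"yaw":0}]}}

```text
t: 20.6
position: [0.5348, 0.3577, 0.252]
tool_rot: [0.0, 0.788, 0.616, 0.004]
contact_force: [0.7, -0.5, -2.2]
grip_width: 0.0266
```

{"fn": "arm_command", "kwargs": {"targets": [{"tx":-36,"ty":-15,"tz":0,"yaw":-0.043},{"tx":-35,"ty":-16,"tz":0,"yaw":-0.043},{"tx":-35,"ty":-18,"tz":0,"yaw":-0.043},{"tx":-34,"ty":-19,"tz":0,"yaw":-0.043},{"tx":-33,"ty":-21,"tz":0,"yaw":-0.043},{"tx":-29,"ty":11,"tz":0,"yaw":0},{"tx":-29,"ty":11,"tz":0,"yaw":0},{"tx":-29,"ty":11,"tz":0,"yaw":0}]}}

```text
t: 21.6
position: [0.4484, 0.1108, 0.247]
tool_rot: [-0.0, 0.717, 0.697, -0.0]
contact_force: [-0.6, -0.3, -1.6]
grip_width: 0.026
```

```bash
python3 - <<'E'
from h import *
wshot('wA3')
u=cup(-.212,.12)
plan([(*u,.25,CY+np.pi/2),(*u,.083,CY+np.pi/2)],vmax=45)
E
```

```text
t 21.6 p [0.4484 0.1108 0.247 ] jaw 1.542 F [-0.6 -0.3 -1.6] w 0.026 q [ 0.24  0.12 -0.12  1.33 -0.    0.27]
[{"tx":4,"ty":-0,"tz":-3,"yaw":0.001},{"tx":0,"ty":0,"tz":42,"yaw":-0.000},{"tx":0,"ty":0,"tz":42,"yaw":-0.000},{"tx":0,"ty":0,"tz":42,"yaw":-0.000},{"tx":0,"ty":0,"tz":42,"yaw":-0.000}]
```

View pics/wA3.png

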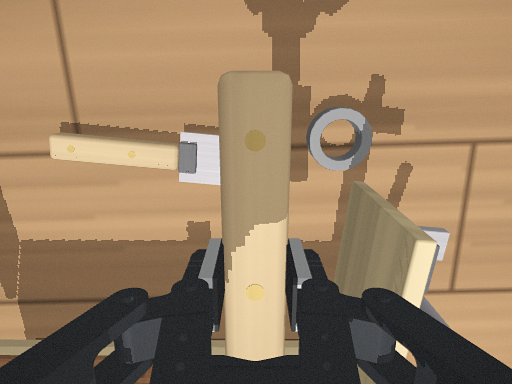

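{"fn": "arm_command", "kwargs": {"targets": [{"tx":2,"ty":0,"tz":40,"yaw":0},{"tx":0,"ty":0,"tz":42,"yaw":0},{"tx":0,"ty":0,"tz":42,"yaw":0},{"tx":0,"ty":0,"tz":38,"yaw":0},{"tx":0,"ty":0,"tz":0,"yaw":0},{"tx":0,"ty":0,"tz":0,"yaw":0}]}}

```text
t: 22.4
position: [0.4492, 0.114, 0.0864]
tool_rot: [0.0, 0.717, 0.697, 0.0]
contact_force: [-0.1, -0.2, -1.7]
grip_width: 0.0263
```

```bash
python3 - <<'E'
from h import *
wshot('wA4'); cv2.imwrite("pics/s9.png",r.grab_frame("side")); crop("pics/s9.png",150,80,410,275,"pics/s9z.png",3)
u=cup(-.212,.12);v=cup(-.065,.12)
plan([(*u,.083,CY+np.pi/2),(*v,.083,CY+np.pi/2)],vmax=25)
E
```

```text
t 22.4 p [0.4492 0.114  0.0864] jaw 1.542 F [-0.1 -0.2 -1.7] w 0.0263 q [ 0.25  0.23 -0.42  0.92 -0.    0.28]
3
[{"tx":-2,"ty":-1,"tz":4,"yaw":0.003},{"tx":0,"ty":24,"tz":-0,"yaw":-0.000},{"tx":0,"ty":24,"tz":-0,"yaw":-0.000},{"tx":0,"ty":24,"tz":-0,"yaw":-0.000},{"tx":0,"ty":24,"tz":-0,"yaw":-0.000},{"tx":0,"ty":24,"tz":-0,"yaw":-0.000},{"tx":0,"ty":24,"tz":-0,"yaw":-0.000}]
```

View pics/s9z.png

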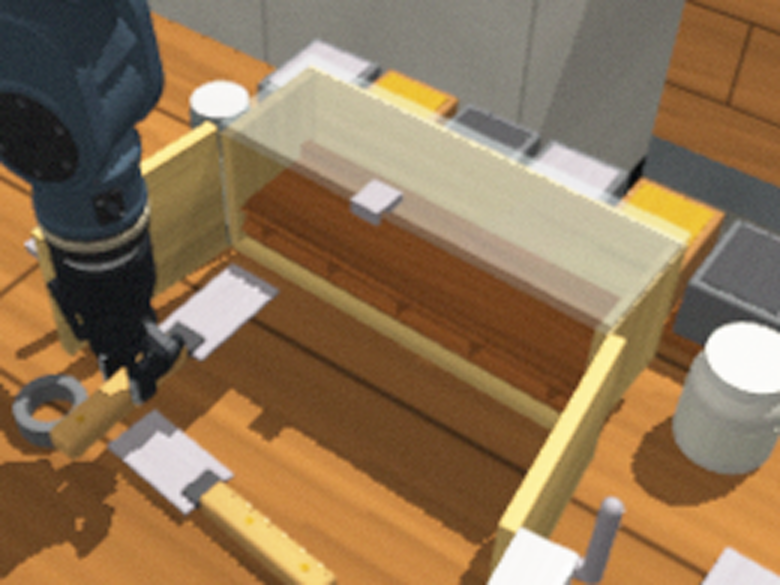

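View pics/wA4.png

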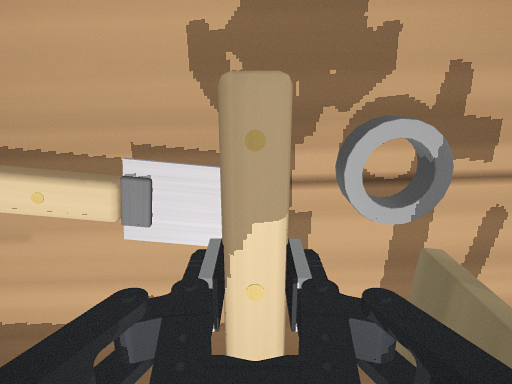

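{"fn": "arm_command", "kwargs": {"targets": [{"tx":-1.5,"ty":0,"tz":3.5,"yaw":0},{"tx":0,"ty":15,"tz":0,"yaw":0},{"tx":0,"ty":15,"tz":0,"yaw":0},{"tx":0,"ty":15,"tz":0,"yaw":0},{"tx":0,"ty":15,"tz":0,"yaw":0},{"tx":0,"ty":15,"tz":0,"yaw":0},{"tx":0,"ty":0,"tz":0,"yaw":0}]}}

```text
t: 23.38
position: [0.525, 0.1102, 0.0816]
tool_rot: [0.0, 0.717, 0.697, 0.0]
contact_force: [0.2, -0.3, -2.4]
grip_width: 0.0267
```

```bash
python3 - <<'E'
from h import *
stat(); cv2.imwrite("pics/s10.png",r.grab_frame("side")); crop("pics/s10.png",150,80,410,275,"pics/s10z.png",3)
u=cup(-.212,.12);v=cup(-.065,.12)
plan([(*v,.083,CY+np.pi/2)],vmax=25)
E
```

```text
t 23.38 p [0.525  0.1102 0.0816] jaw 1.542 F [ 0.2 -0.3 -2.4] w 0.0267 q [ 0.21  0.35 -0.26  0.96 -0.    0.24]
3
[{"tx":0,"ty":24,"tz":-1,"yaw":0.001},{"tx":0,"ty":24,"tz":-1,"yaw":0.001},{"tx":0,"ty":24,"tz":-1,"yaw":0.001}]
```

View pics/s10z.png

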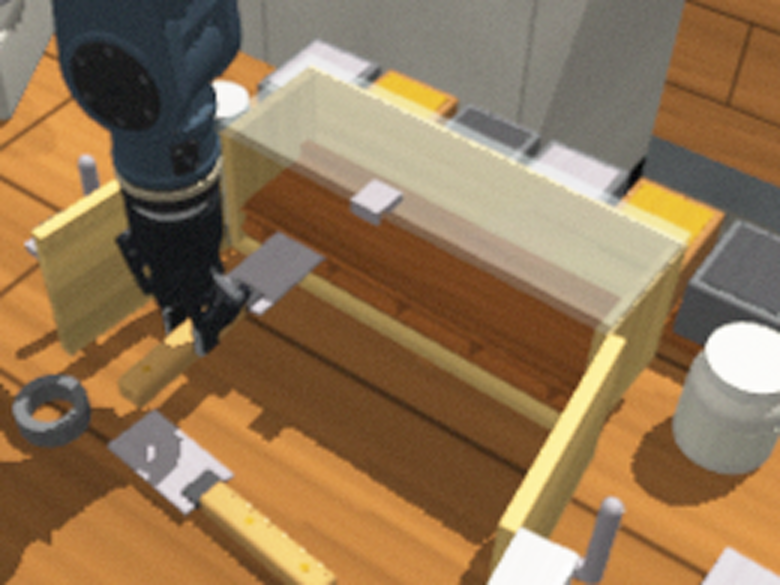

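```bash
python3 - <<'E'
from h import *
im=cv2.imread("pics/s10.png"); S=4
im=cv2.resize(im[130:260,190:390],None,fx=S,fy=S,interpolation=cv2.INTER_CUBIC)
def pt(x,y,z):
    u=proj("side",[*cup(x,y),z]); return tuple(int(v) for v in ((u-[190,130]+.5)*S))
for sy in (.12,.04,-.04,-.12):
    q=[pt(.012,sy+a,.085+b) for a,b in((.033,.005),(-.033,.005),(-.033,-.005),(.033,-.005))]
    cv2.polylines(im,[np.array(q)],True,(0,0,255),1)
s,p,R,a=pose()
c,sn=np.cos(CY),np.sin(CY); d=p[:2]-C0; lx=c*d[0]+sn*d[1]; ly=-sn*d[0]+c*d[1]; print(lx,ly)
q=[pt(lx-.013+x,ly+y,p[2]+.002) for x,y in((.07,.028),(.175,.028),(.175,-.028),(.07,-.028))]
cv2.polylines(im,[np.array(q)],True,(255,255,0),1)
cv2.imwrite("pics/s10o.png",im)
E
```

```text
-0.13730806907249907 0.11979873875283632
```

View pics/s10o.png

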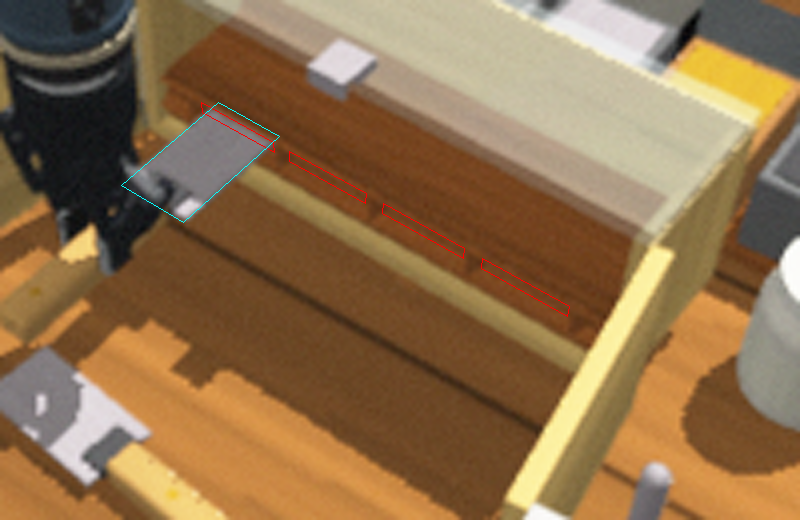

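{"fn": "arm_command", "kwargs": {"targets": [{"tx":0,"ty":15,"tz":-0.5,"yaw":0},{"tx":0,"ty":15,"tz":0,"yaw":0},{"tx":0,"ty":12,"tz":0,"yaw":0},{"tx":0,"ty":10,"tz":0,"yaw":0},{"tx":0,"ty":8,"tz":0,"yaw":0},{"tx":0,"ty":0,"tz":0,"yaw":0}]}}

```text
t: 24.18
position: [0.5841, 0.1084, 0.0821]
tool_rot: [-0.0, 0.717, 0.697, -0.0]
contact_force: [0.2, -0.3, -1.9]
grip_width: 0.0267
```

```bash
cat >> h.py <<'E'
def cp():
    s,p,R,a=pose(); c,sn=np.cos(CY),np.sin(CY); d=p[:2]-C0; print("cup",round(c*d[0]+sn*d[1],4),round(-sn*d[0]+c*d[1],4),"z",round(p[2],4))
def sideover(name,p=None):
    S=4; im=r.grab_frame("side"); cv2.imwrite(f"pics/{name}f.png",im)
    im=cv2.resize(im[130:260,190:390],None,fx=S,fy=S,interpolation=cv2.INTER_CUBIC)
    cv2.imwrite(f"pics/{name}.png",im)
E
python3 - <<'E'
from h import *
stat(); cp(); sideover("s11")
E
```

```text
t 24.18 p [0.5841 0.1084 0.0821] jaw 1.542 F [ 0.2 -0.3 -1.9] w 0.0267 q [ 0.18  0.44 -0.11  1.02 -0.    0.21]
cup -0.0771 0.12 z 0.0821
```

View pics/s11.png

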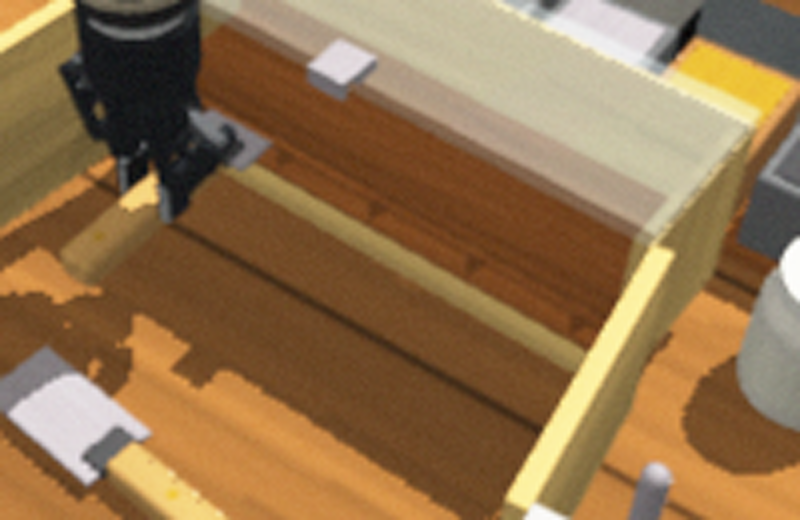

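{"fn": "arm_command", "kwargs": {"targets": [{"tx":0,"ty":6,"tz":0,"yaw":0},{"tx":0,"ty":4,"tz":0,"yaw":0},{"tx":0,"ty":2,"tz":0,"yaw":0},{"tx":0,"ty":0,"tz":0,"yaw":0}]}}

```text
t: 24.72
position: [0.5957, 0.1081, 0.0822]
tool_rot: [-0.0, 0.717, 0.697, -0.0]
contact_force: [-0.7, 0.6, -1.8]
grip_width: 0.0263
```

{"fn": "arm_command", "kwargs": {"targets": [{"tx":0,"ty":2,"tz":0,"yaw":0},{"tx":0,"ty":2,"tz":0,"yaw":0},{"tx":0,"ty":0,"tz":0,"yaw":0}]}}

```text
t: 25.1
position: [0.5957, 0.108, 0.0811]
tool_rot: [-0.003, 0.717, 0.697, -0.003]
contact_force: [-13.3, 1.8, 1.4]
grip_width: 0.0263
```

{"fn": "arm_command", "kwargs": {"targets": [{"tx":0,"ty":-1,"tz":0,"yaw":0},{"tx":0,"ty":0,"tz":0,"yaw":0},{"tx":0,"ty":0,"tz":-15,"yaw":0},{"tx":0,"ty":0,"tz":-40,"yaw":0},{"tx":0,"ty":-5,"tz":-45,"yaw":0},{"tx":0,"ty":-20,"tz":-45,"yaw":0}], "jaw": 0.5}}

```text
t: 25.85
position: [0.5743, 0.1087, 0.2298]
tool_rot: [0.001, 0.717, 0.697, 0.001]
contact_force: [1.2, 0.6, 0.1]
grip_width: 0.0426
```

```bash
python3 - <<'E'
from h import *
wshot("wA5"); cp(); sideover("s12")
plan([(.36,-.03,.30,3.03)],vmax=60,wmax=.18)
E
```

```text
t 25.85 p [0.5743 0.1087 0.2298] jaw 1.542 F [1.2 0.6 0.1] w 0.0426 q [ 0.19  0.34  0.13  1.36 -0.    0.22]
cup -0.0876 0.1203 z 0.2363
[{"tx":-16,"ty":-23,"tz":-7,"yaw":-0.165},{"tx":-12,"ty":-26,"tz":-7,"yaw":-0.165},{"tx":-8,"ty":-27,"tz":-7,"yaw":-0.165},{"tx":-3,"ty":-28,"tz":-7,"yaw":-0.165},{"tx":2,"ty":-28,"tz":-7,"yaw":-0.165},{"tx":6,"ty":-28,"tz":-7,"yaw":-0.165},{"tx":11,"ty":-26,"tz":-7,"yaw":-0.165},{"tx":15,"ty":-24,"tz":-7,"yaw":-0.165}]
[{"tx":19,"ty":-21,"tz":-7,"yaw":-0.165}]
```

View pics/s12.png

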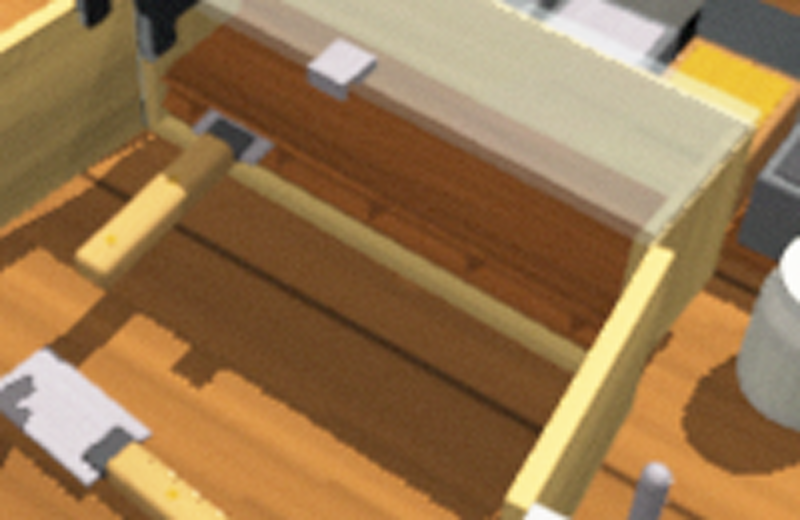

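View pics/wA5.png

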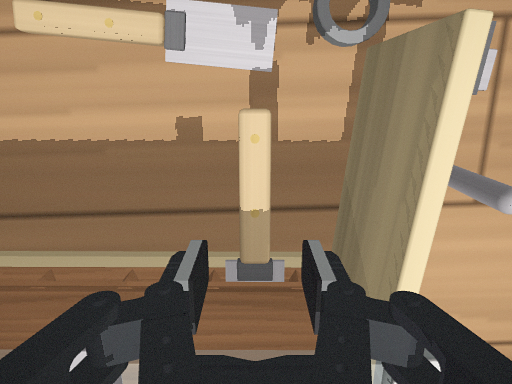

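```bash
python3 - <<'E'
from h import *
plan([(.425,-.10,.225,3.03)],vmax=60,wmax=.17)
E
```

```text
[{"tx":-24,"ty":-16,"tz":1,"yaw":-0.165},{"tx":-21,"ty":-20,"tz":1,"yaw":-0.165},{"tx":-17,"ty":-23,"tz":1,"yaw":-0.165},{"tx":-13,"ty":-25,"tz":1,"yaw":-0.165},{"tx":-9,"ty":-27,"tz":1,"yaw":-0.165},{"tx":-4,"ty":-28,"tz":1,"yaw":-0.165},{"tx":0,"ty":-29,"tz":1,"yaw":-0.165},{"tx":5,"ty":-28,"tz":1,"yaw":-0.165}]
[{"tx":10,"ty":-27,"tz":1,"yaw":-0.165}]
```

{"fn": "arm_command", "kwargs": {"targets": [{"tx":-24,"ty":-16,"tz":1,"yaw":-0.165},{"tx":-21,"ty":-20,"tz":1,"yaw":-0.165},{"tx":-17,"ty":-23,"tz":1,"yaw":-0.165},{"tx":-13,"ty":-25,"tz":1,"yaw":-0.165},{"tx":-9,"ty":-27,"tz":1,"yaw":-0.165},{"tx":-4,"ty":-28,"tz":1,"yaw":-0.165},{"tx":0,"ty":-29,"tz":1,"yaw":-0.165},{"tx":5,"ty":-28,"tz":1,"yaw":-0.165}], "jaw": 0.6}}

```text
t: 26.95
position: [0.44, -0.078, 0.22]
tool_rot: [0.001, 0.137, 0.991, -0.0]
contact_force: [-0.0, 0.5, -0.2]
grip_width: 0.0512
```

{"fn": "arm_command", "kwargs": {"targets": [{"tx":10,"ty":-27,"tz":0,"yaw":-0.165},{"tx":0,"ty":0,"tz":0,"yaw":0},{"tx":0,"ty":0,"tz":0,"yaw":0}]}}

```text
t: 27.32
position: [0.4238, -0.1003, 0.2198]
tool_rot: [0.001, 0.059, 0.998, -0.0]
contact_force: [0.4, 0.0, -0.1]
grip_width: 0.0518
```

```bash
python3 -c "
from h import *
wshot('wB')"
```

```text
t 27.32 p [ 0.4238 -0.1003  0.2198] jaw 3.024 F [ 0.4  0.  -0.1] w 0.0518 q [-0.23  0.09 -0.23  1.25  0.   -1.69]
```

View pics/wB.png

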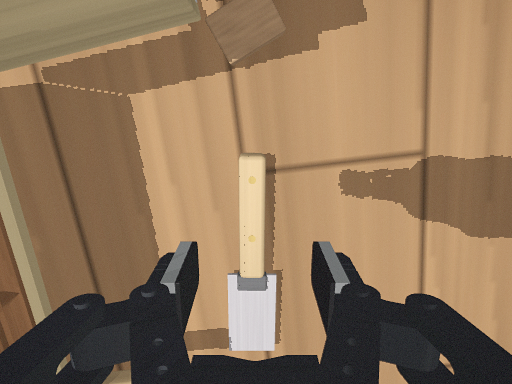

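```bash
cat >> h.py <<'E'
def grasp(name,e,t,zt=.005,off=.012):
    E,T=W(name,(*e,.024),(*t,.014)); d=(T-E)[:2];L=np.hypot(*d);psi=np.arctan2(d[1],d[0]);d/=L
    h=(E[:2]+.07*d+T[:2]-.175*d)/2; g=h+off*d; print("L",L,"psi",psi,"h",h,"g",g)
    s,p,R,a=pose(); j=psi+np.pi/2; j+=2*np.pi*round((a-j)/2/np.pi)
    plan([(g[0],g[1],.12,j),(g[0],g[1],zt,j)],vmax=40)
E
python3 - <<'E'
from h import *
grasp('wB',(252,154),(252,351))
E
```

```text
L 0.24790084844660668 psi 1.4500105398772323 h [ 0.43231708 -0.04245035] g [ 0.43376299 -0.03053778]
[{"tx":-0,"ty":18,"tz":25,"yaw":0.001},{"tx":-0,"ty":18,"tz":25,"yaw":0.001},{"tx":-0,"ty":18,"tz":25,"yaw":0.001},{"tx":-0,"ty":18,"tz":25,"yaw":0.001},{"tx":0,"ty":0,"tz":38,"yaw":-0.000},{"tx":0,"ty":0,"tz":38,"yaw":-0.000},{"tx":0,"ty":0,"tz":38,"yaw":-0.000}]
```

{"fn": "arm_command", "kwargs": {"targets": [{"tx":0,"ty":18,"tz":25,"yaw":0},{"tx":0,"ty":18,"tz":25,"yaw":0},{"tx":0,"ty":18,"tz":25,"yaw":0},{"tx":0,"ty":18,"tz":25,"yaw":0},{"tx":0,"ty":0,"tz":40,"yaw":0},{"tx":0,"ty":0,"tz":40,"yaw":0},{"tx":0,"ty":0,"tz":34,"yaw":0},{"tx":0,"ty":0,"tz":0,"yaw":0}]}}

```text
t: 28.38
position: [0.43, -0.028, 0.0036]
tool_rot: [-0.002, 0.057, 0.998, -0.0]
contact_force: [0.3, 0.1, 0.4]
grip_width: 0.0514
```

{"fn": "arm_command", "kwargs": {"targets": [{"tx":0,"ty":0,"tz":0,"yaw":0},{"tx":0,"ty":0,"tz":0,"yaw":0},{"tx":0,"ty":0,"tz":0,"yaw":0},{"tx":0,"ty":0,"tz":0,"yaw":0}], "jaw": 0, "newtons": 60}}

```text
t: 28.88
position: [0.4329, -0.0287, 0.0068]
tool_rot: [0.002, 0.057, 0.998, 0.0]
contact_force: [0.4, 1.0, 7.2]
grip_width: 0.0263
```

{"fn": "arm_command", "kwargs": {"targets": [{"tx":0,"ty":0,"tz":-30,"yaw":0},{"tx":0,"ty":0,"tz":-40,"yaw":0},{"tx":0,"ty":0,"tz":-40,"yaw":0},{"tx":0,"ty":0,"tz":-45,"yaw":0},{"tx":0,"ty":0,"tz":-45,"yaw":0},{"tx":0,"ty":0,"tz":-40,"yaw":0},{"tx":0,"ty":0,"tz":0,"yaw":0}]}}

```text
t: 29.75
position: [0.4329, -0.0289, 0.2488]
tool_rot: [0.003, 0.057, 0.998, -0.0]
contact_force: [-0.5, 0.1, -1.8]
grip_width: 0.0269
```

```bash
python3 - <<'E'
from h import *
wshot("wB2"); cp()
u=cup(-.212,-.04)
plan([(u[0]-.04,u[1],.25,CY+np.pi/2),(*u,.25,CY+np.pi/2)],vmax=45)
E
```

```text
t 29.75 p [ 0.4329 -0.0289  0.2488] jaw 3.027 F [-0.5  0.1 -1.8] w 0.0269 q [-0.07  0.07 -0.17  1.32 -0.   -1.52]
cup -0.2248 -0.022 z 0.2469
[{"tx":3,"ty":-2,"tz":-0,"yaw":0.165},{"tx":2,"ty":-3,"tz":-0,"yaw":0.165},{"tx":2,"ty":-3,"tz":-0,"yaw":0.165},{"tx":1,"ty":-3,"tz":-0,"yaw":0.165},{"tx":1,"ty":-4,"tz":-0,"yaw":0.165},{"tx":0,"ty":-4,"tz":-0,"yaw":0.165},{"tx":-0,"ty":-4,"tz":-0,"yaw":0.165},{"tx":-1,"ty":-4,"tz":-0,"yaw":0.165}]
[{"tx":-2,"ty":-3,"tz":-0,"yaw":0.165},{"tx":1,"ty":40,"tz":-0,"yaw":-0.000}]
```

View pics/wB2.png

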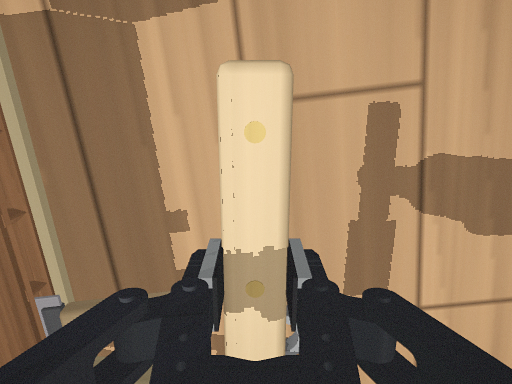

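{"fn": "arm_command", "kwargs": {"targets": [{"tx":3,"ty":-2,"tz":0,"yaw":0.165},{"tx":2,"ty":-3,"tz":0,"yaw":0.165},{"tx":2,"ty":-3,"tz":0,"yaw":0.165},{"tx":1,"ty":-3,"tz":0,"yaw":0.165},{"tx":1,"ty":-4,"tz":0,"yaw":0.165},{"tx":0,"ty":-4,"tz":0,"yaw":0.165},{"tx":0,"ty":-4,"tz":0,"yaw":0.165},{"tx":-1,"ty":-4,"tz":0,"yaw":0.165}]}}

```text
t: 30.8
position: [0.4051, -0.0449, 0.2442]
tool_rot: [-0.001, 0.659, 0.752, -0.001]
contact_force: [-0.5, -0.3, -0.8]
grip_width: 0.0264
```

{"fn": "arm_command", "kwargs": {"targets": [{"tx":-2,"ty":-3,"tz":0,"yaw":0.165},{"tx":0,"ty":20,"tz":0,"yaw":0},{"tx":0,"ty":20,"tz":20,"yaw":0},{"tx":0,"ty":0,"tz":40,"yaw":0},{"tx":0,"ty":0,"tz":40,"yaw":0},{"tx":0,"ty":0,"tz":40,"yaw":0},{"tx":0,"ty":0,"tz":0,"yaw":0},{"tx":0,"ty":0,"tz":0,"yaw":0}]}}

```text
t: 31.8
position: [0.4443, -0.0485, 0.1061]
tool_rot: [0.0, 0.717, 0.697, 0.0]
contact_force: [0.7, -0.0, -1.3]
grip_width: 0.0267
```

```bash
python3 - <<'E'
from h import *
wshot("wB3"); cp()
u=cup(-.212,-.04)
plan([(*u,.08,CY+np.pi/2)],vmax=45); sideover("s13")
E
```

```text
t 31.8 p [ 0.4443 -0.0485  0.1061] jaw 1.543 F [ 0.7 -0.  -1.3] w 0.0267 q [-0.11  0.19 -0.42  0.96 -0.   -0.08]
cup -0.2117 -0.0413 z 0.1066
[{"tx":1,"ty":-0,"tz":27,"yaw":0.003}]
```

View pics/wB3.png

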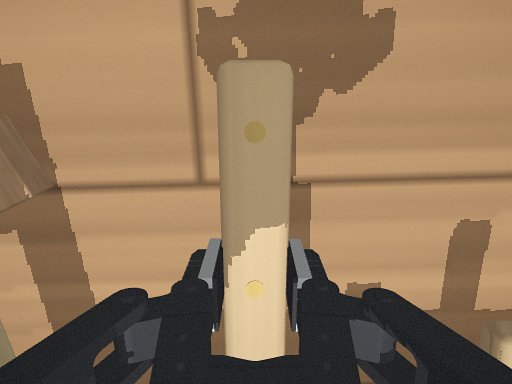

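{"fn": "arm_command", "kwargs": {"targets": [{"tx":1,"ty":0,"tz":26,"yaw":0},{"tx":0,"ty":15,"tz":0,"yaw":0},{"tx":0,"ty":15,"tz":0,"yaw":0},{"tx":0,"ty":15,"tz":0,"yaw":0},{"tx":0,"ty":15,"tz":0,"yaw":0},{"tx":0,"ty":15,"tz":0,"yaw":0},{"tx":0,"ty":0,"tz":0,"yaw":0}]}}

```text
t: 32.78
position: [0.5195, -0.0497, 0.0792]
tool_rot: [0.0, 0.717, 0.697, 0.0]
contact_force: [-0.0, 0.1, -2.0]
grip_width: 0.0269
```

```bash
python3 - <<'E'
from h import *
stat(); cp(); sideover("s14")
E
```

```text
t 32.77 p [ 0.5195 -0.0497  0.0792] jaw 1.542 F [-0.   0.1 -2. ] w 0.0269 q [-0.1   0.33 -0.29  0.95 -0.   -0.07]
cup -0.1367 -0.0401 z 0.0792
```

View pics/s14.png

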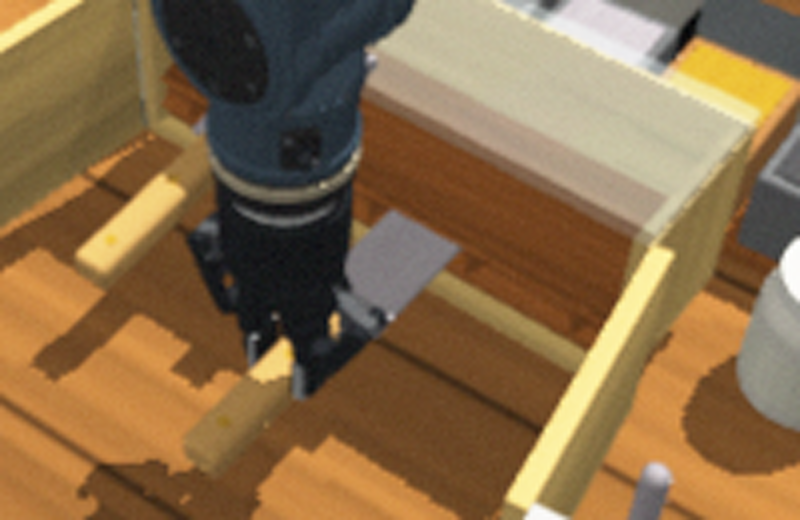

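{"fn": "arm_command", "kwargs": {"targets": [{"tx":0,"ty":15,"tz":-0.5,"yaw":0},{"tx":0,"ty":15,"tz":0,"yaw":0},{"tx":0,"ty":12,"tz":0,"yaw":0},{"tx":0,"ty":10,"tz":0,"yaw":0},{"tx":0,"ty":8,"tz":0,"yaw":0},{"tx":0,"ty":6,"tz":0,"yaw":0},{"tx":0,"ty":4,"tz":0,"yaw":0},{"tx":0,"ty":0,"tz":0,"yaw":0}]}}

```text
t: 33.83
position: [0.5884, -0.0517, 0.0798]
tool_rot: [0.0, 0.717, 0.697, -0.0]
contact_force: [-1.4, -1.0, -2.2]
grip_width: 0.027
```

{"fn": "arm_command", "kwargs": {"targets": [{"tx":0,"ty":2,"tz":0,"yaw":0},{"tx":0,"ty":2,"tz":0,"yaw":0},{"tx":0,"ty":0,"tz":0,"yaw":0}]}}

```text
t: 34.2
position: [0.5924, -0.0518, 0.0799]
tool_rot: [0.0, 0.717, 0.697, 0.0]
contact_force: [-0.3, 1.1, -0.9]
grip_width: 0.0268
```

```bash
python3 -c "
from h import *
stat();cp()"
```

```text
t 34.2 p [ 0.5924 -0.0518  0.0799] jaw 1.542 F [-0.3  1.1 -0.9] w 0.0268 q [-0.09  0.44 -0.11  1.02 -0.   -0.06]
cup -0.0638 -0.0399 z 0.0799
```

{"fn": "arm_command", "kwargs": {"targets": [{"tx":0,"ty":1.5,"tz":0,"yaw":0},{"tx":0,"ty":1.5,"tz":0,"yaw":0},{"tx":0,"ty":0,"tz":0,"yaw":0}]}}

```text
t: 34.58
position: [0.594, -0.0518, 0.0794]
tool_rot: [-0.001, 0.717, 0.697, -0.001]
contact_force: [-5.2, 0.1, -0.0]
grip_width: 0.0269
```

{"fn": "arm_command", "kwargs": {"targets": [{"tx":0,"ty":0,"tz":0,"yaw":0},{"tx":0,"ty":0,"tz":0,"yaw":0},{"tx":0,"ty":0,"tz":-15,"yaw":0},{"tx":0,"ty":0,"tz":-40,"yaw":0},{"tx":0,"ty":-5,"tz":-45,"yaw":0},{"tx":0,"ty":-20,"tz":-45,"yaw":0},{"tx":0,"ty":-30,"tz":-20,"yaw":0}], "jaw": 0.5}}

```text
t: 35.45
position: [0.5412, -0.0504, 0.2485]
tool_rot: [0.002, 0.717, 0.697, 0.002]
contact_force: [-0.0, 0.1, 0.9]
grip_width: 0.0425
```

```bash
python3 - <<'E'
from h import *
wshot("wB5"); cp(); cv2.imwrite("pics/t9.png",r.grab_frame("top")); crop("pics/t9.png",90,90,430,300,"pics/t9z.png",2.35)
plan([(.425,-.375,.225,1.527)],vmax=55,wmax=.17)
E
```

```text
t 35.45 p [ 0.5412 -0.0504  0.2485] jaw 1.542 F [-0.   0.1  0.9] w 0.0425 q [-0.09  0.26  0.06  1.37 -0.   -0.06]
cup -0.1183 -0.0401 z 0.2506
2.35
[{"tx":-47,"ty":-15,"tz":3,"yaw":0.002},{"tx":-47,"ty":-15,"tz":3,"yaw":0.002},{"tx":-47,"ty":-15,"tz":3,"yaw":0.002},{"tx":-47,"ty":-15,"tz":3,"yaw":0.002},{"tx":-47,"ty":-15,"tz":3,"yaw":0.002},{"tx":-47,"ty":-15,"tz":3,"yaw":0.002},{"tx":-47,"ty":-14,"tz":3,"yaw":0.002}]
```

View pics/wB5.png

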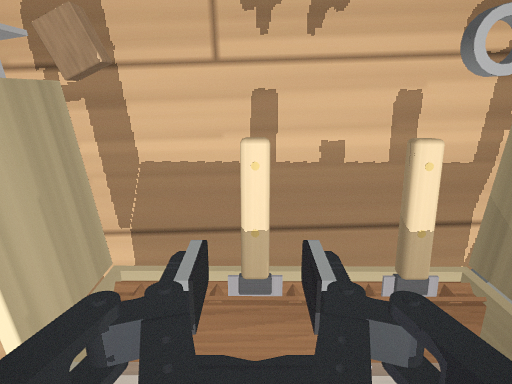

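View pics/t9z.png

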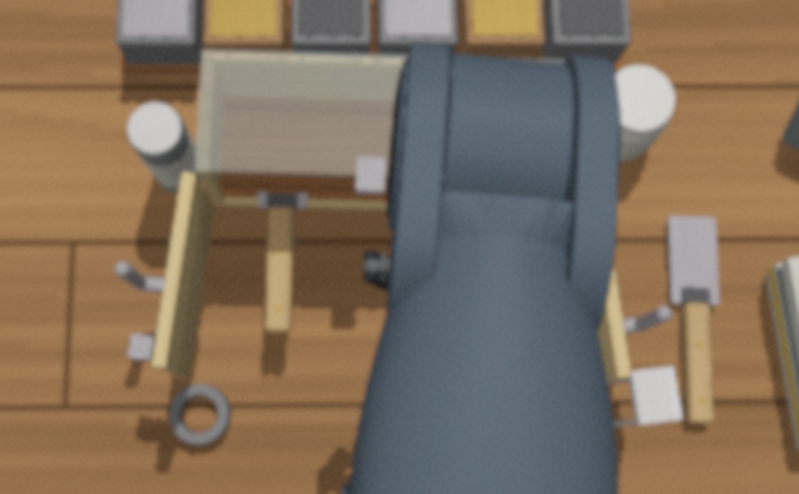

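{"fn": "arm_command", "kwargs": {"targets": [{"tx":-47,"ty":-15,"tz":0,"yaw":0.002},{"tx":-47,"ty":-15,"tz":0,"yaw":0.002},{"tx":-47,"ty":-15,"tz":0,"yaw":0.002},{"tx":-47,"ty":-15,"tz":0,"yaw":0.002},{"tx":-47,"ty":-15,"tz":0,"yaw":0.002},{"tx":-47,"ty":-15,"tz":12,"yaw":0.002},{"tx":-47,"ty":-14,"tz":14,"yaw":0.002},{"tx":0,"ty":0,"tz":0,"yaw":0}], "jaw": 0.6}}

```text
t: 36.55
position: [0.4236, -0.3782, 0.2176]
tool_rot: [-0.001, 0.723, 0.69, -0.0]
contact_force: [0.0, -0.1, 0.7]
grip_width: 0.0512
```

```bash
python3 -c "
from h import *
wshot('wC')"
```

```text
t 36.55 p [ 0.4236 -0.3782  0.2176] jaw 1.524 F [ 0.  -0.1  0.7] w 0.0512 q [-0.73  0.32  0.06  1.32 -0.   -0.68]
```

View pics/wC.png

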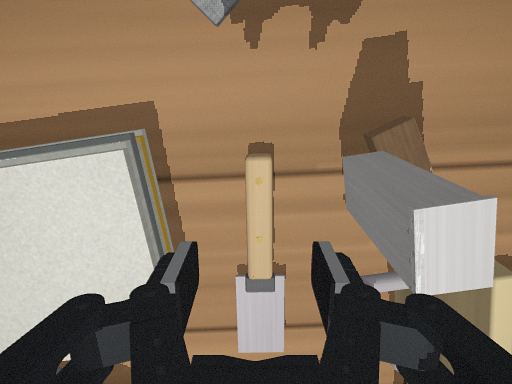

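```bash
python3 - <<'E'
from h import *
print(W('wC',(415,212,.195),(415,292,.195),(345,157,.045),(370,290,.19),(150,130,.03),(190,250,.02)))
grasp('wC',(259,153),(260,352))
E
```

```text
[array([ 0.41264151, -0.29511261,  0.195     ]), array([ 0.45985965, -0.29105037,  0.195     ]), array([ 0.41176679, -0.29289604,  0.045     ]), array([ 0.46065788, -0.31422923,  0.19      ]), array([ 0.37963589, -0.47633131,  0.03      ]), array([ 0.51187294, -0.45312989,  0.02      ])]
L 0.24833772247953795 psi -0.03819277570735056 h [ 0.4794231  -0.37571913] g [ 0.49141435 -0.37617733]
[{"tx":1,"ty":22,"tz":33,"yaw":-0.002},{"tx":1,"ty":22,"tz":33,"yaw":-0.002},{"tx":1,"ty":22,"tz":33,"yaw":-0.002},{"tx":0,"ty":0,"tz":38,"yaw":0.000},{"tx":0,"ty":0,"tz":38,"yaw":0.000},{"tx":0,"ty":0,"tz":38,"yaw":0.000}]
```

{"fn": "arm_command", "kwargs": {"targets": [{"tx":1,"ty":22,"tz":10,"yaw":0},{"tx":1,"ty":22,"tz":20,"yaw":0},{"tx":0,"ty":23,"tz":30,"yaw":0},{"tx":0,"ty":0,"tz":40,"yaw":0},{"tx":0,"ty":0,"tz":40,"yaw":0},{"tx":0,"ty":0,"tz":40,"yaw":0},{"tx":0,"ty":0,"tz":32,"yaw":0},{"tx":0,"ty":0,"tz":0,"yaw":0}]}}

```text
t: 37.6
position: [0.4915, -0.3737, 0.0033]
tool_rot: [-0.003, 0.721, 0.693, -0.0]
contact_force: [0.2, 0.2, 0.2]
grip_width: 0.0512
```

{"fn": "arm_command", "kwargs": {"targets": [{"tx":0,"ty":0,"tz":0,"yaw":0},{"tx":0,"ty":0,"tz":0,"yaw":0},{"tx":0,"ty":0,"tz":0,"yaw":0},{"tx":0,"ty":0,"tz":0,"yaw":0}], "jaw": 0, "newtons": 60}}

```text
t: 38.1
position: [0.4928, -0.3768, 0.0081]
tool_rot: [0.001, 0.722, 0.692, 0.0]
contact_force: [0.4, 0.9, 6.2]
grip_width: 0.0265
```

{"fn": "arm_command", "kwargs": {"targets": [{"tx":0,"ty":0,"tz":-30,"yaw":0},{"tx":0,"ty":0,"tz":-40,"yaw":0},{"tx":0,"ty":0,"tz":-40,"yaw":0},{"tx":0,"ty":0,"tz":-45,"yaw":0},{"tx":0,"ty":0,"tz":-45,"yaw":0},{"tx":0,"ty":0,"tz":-45,"yaw":0},{"tx":0,"ty":0,"tz":0,"yaw":0}]}}

```text
t: 38.98
position: [0.4929, -0.3774, 0.2557]
tool_rot: [0.003, 0.722, 0.692, 0.0]
contact_force: [0.7, -1.0, -1.6]
grip_width: 0.0267
```

```bash
python3 - <<'E'
from h import *
wshot("wC2"); cp()
u=cup(-.212,-.12)
plan([(u[0]-.03,-.25,.25,CY+np.pi/2),(*u,.25,CY+np.pi/2)],vmax=45)
E
```

```text
t 38.98 p [ 0.4929 -0.3774  0.2557] jaw 1.528 F [ 0.7 -1.  -1.6] w 0.0267 q [-0.65  0.4   0.28  1.45 -0.   -0.61]
cup -0.1537 -0.368 z 0.2533
[{"tx":31,"ty":-21,"tz":1,"yaw":-0.003},{"tx":31,"ty":-21,"tz":1,"yaw":-0.003},{"tx":31,"ty":-21,"tz":1,"yaw":-0.003},{"tx":31,"ty":-21,"tz":1,"yaw":-0.003},{"tx":41,"ty":9,"tz":-0,"yaw":0.000},{"tx":41,"ty":9,"tz":-0,"yaw":0.000},{"tx":41,"ty":9,"tz":-0,"yaw":0.000}]
```

View pics/wC2.png

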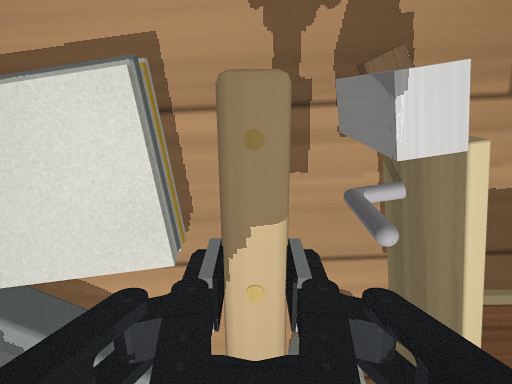

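{"fn": "arm_command", "kwargs": {"targets": [{"tx":31,"ty":-21,"tz":0,"yaw":-0.003},{"tx":31,"ty":-21,"tz":0,"yaw":-0.003},{"tx":31,"ty":-21,"tz":0,"yaw":-0.003},{"tx":31,"ty":-21,"tz":0,"yaw":-0.003},{"tx":41,"ty":9,"tz":0,"yaw":0},{"tx":41,"ty":9,"tz":0,"yaw":0},{"tx":41,"ty":9,"tz":0,"yaw":0},{"tx":0,"ty":0,"tz":0,"yaw":0}]}}

```text
t: 40.02
position: [0.443, -0.1249, 0.2504]
tool_rot: [-0.001, 0.717, 0.697, -0.001]
contact_force: [-0.3, 0.7, -2.0]
grip_width: 0.0267
```

{"fn": "arm_command", "kwargs": {"targets": [{"tx":0,"ty":0,"tz":40,"yaw":0},{"tx":0,"ty":0,"tz":45,"yaw":0},{"tx":0,"ty":0,"tz":40,"yaw":0},{"tx":0,"ty":0,"tz":25,"yaw":0},{"tx":0,"ty":0,"tz":0,"yaw":0},{"tx":0,"ty":0,"tz":0,"yaw":0}]}}

```text
t: 40.78
position: [0.4436, -0.1276, 0.1023]
tool_rot: [0.0, 0.718, 0.696, -0.0]
contact_force: [0.4, -0.2, -1.7]
grip_width: 0.0268
```

```bash
python3 - <<'E'
from h import *
wshot("wC3"); cp()
u=cup(-.212,-.12)
plan([(*u,.081,CY+np.pi/2)],vmax=45)
E
```

```text
t 40.77 p [ 0.4436 -0.1276  0.1023] jaw 1.539 F [ 0.4 -0.2 -1.7] w 0.0268 q [-0.28  0.22 -0.39  0.96 -0.   -0.25]
cup -0.2098 -0.1203 z 0.1027
[{"tx":0,"ty":-2,"tz":22,"yaw":0.000}]
```

View pics/wC3.png

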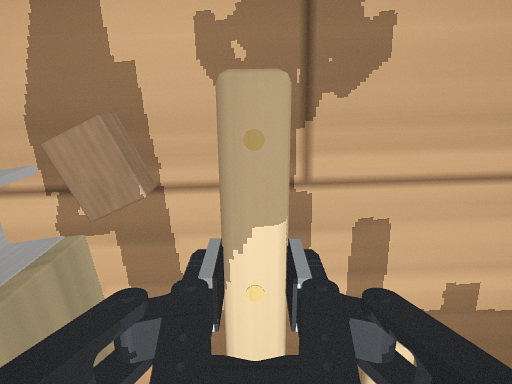

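{"fn": "arm_command", "kwargs": {"targets": [{"tx":0,"ty":0,"tz":21.5,"yaw":0},{"tx":0,"ty":15,"tz":0,"yaw":0},{"tx":0,"ty":15,"tz":0,"yaw":0},{"tx":0,"ty":15,"tz":0,"yaw":0},{"tx":0,"ty":15,"tz":0,"yaw":0},{"tx":0,"ty":13,"tz":0,"yaw":0},{"tx":0,"ty":0,"tz":0,"yaw":0}]}}

```text
t: 41.7
position: [0.5175, -0.1294, 0.0802]
tool_rot: [0.0, 0.718, 0.696, -0.0]
contact_force: [-0.6, 0.4, -1.4]
grip_width: 0.0269
```

```bash
python3 -c "
from h import *
stat();cp()"
```

```text
t 41.7 p [ 0.5175 -0.1294  0.0802] jaw 1.54 F [-0.6  0.4 -1.4] w 0.0269 q [-0.24  0.35 -0.27  0.96 -0.   -0.21]
cup -0.1363 -0.1198 z 0.0802
```

{"fn": "arm_command", "kwargs": {"targets": [{"tx":0,"ty":15,"tz":-0.5,"yaw":0},{"tx":0,"ty":15,"tz":0,"yaw":0},{"tx":0,"ty":12,"tz":0,"yaw":0},{"tx":0,"ty":10,"tz":0,"yaw":0},{"tx":0,"ty":8,"tz":0,"yaw":0},{"tx":0,"ty":6,"tz":0,"yaw":0},{"tx":0,"ty":4,"tz":0,"yaw":0},{"tx":0,"ty":0,"tz":0,"yaw":0}]}}

```text
t: 42.7
position: [0.5865, -0.1315, 0.0808]
tool_rot: [0.0, 0.718, 0.696, -0.0]
contact_force: [0.3, 1.0, -2.1]
grip_width: 0.0265
```

{"fn": "arm_command", "kwargs": {"targets": [{"tx":0,"ty":2,"tz":0,"yaw":0},{"tx":0,"ty":2,"tz":0,"yaw":0},{"tx":0,"ty":0,"tz":0,"yaw":0}]}}

```text
t: 43.08
position: [0.5884, -0.1314, 0.0803]
tool_rot: [-0.002, 0.718, 0.696, -0.001]
contact_force: [-7.0, 0.1, 0.1]
grip_width: 0.0265
```

```bash
python3 -c "
from h import *
stat();cp()"
```

```text
t 43.08 p [ 0.5884 -0.1314  0.0803] jaw 1.54 F [-7.   0.1  0.1] w 0.0265 q [-0.22  0.46 -0.09  1.03 -0.   -0.19]
cup -0.0654 -0.1196 z 0.0803
```

Home (about −65 mm, 7 N). Release and rise.

{"fn": "arm_command", "kwargs": {"targets": [{"tx":0,"ty":0.5,"tz":0,"yaw":0},{"tx":0,"ty":0,"tz":0,"yaw":0},{"tx":0,"ty":0,"tz":-15,"yaw":0},{"tx":0,"ty":0,"tz":-40,"yaw":0},{"tx":0,"ty":-5,"tz":-45,"yaw":0},{"tx":0,"ty":-20,"tz":-45,"yaw":0},{"tx":0,"ty":-30,"tz":-20,"yaw":0}], "jaw": 0.5}}

```text
t: 43.95
position: [0.5369, -0.1302, 0.2496]
tool_rot: [0.002, 0.718, 0.696, 0.001]
contact_force: [0.5, 0.3, -0.1]
grip_width: 0.043
```

{"fn": "arm_command", "kwargs": {"targets": [{"tx":30,"ty":-40,"tz":-20,"yaw":0},{"tx":40,"ty":-40,"tz":-20,"yaw":0},{"tx":40,"ty":-40,"tz":-20,"yaw":0},{"tx":20,"ty":-40,"tz":-20,"yaw":0},{"tx":0,"ty":-40,"tz":0,"yaw":0},{"tx":0,"ty":0,"tz":0,"yaw":0}]}}

```text
t: 44.7
position: [0.3382, 0.0065, 0.3277]
tool_rot: [0.001, 0.718, 0.696, 0.001]
contact_force: [0.8, -0.5, -0.4]
grip_width: 0.0426
```

```bash
python3 - <<'E'
from h import *
wshot("wF"); cv2.imwrite("pics/t10.png",r.grab_frame("top")); cv2.imwrite("pics/s15.png",r.grab_frame("side"));crop("pics/t10.png",90,90,430,300,"pics/t10z.png",2.35)
crop("pics/s15.png",110,70,470,340,"pics/s15z.png",2.2)
E
```

```text
t 44.7 p [0.3382 0.0065 0.3277] jaw 1.541 F [ 0.8 -0.5 -0.4] w 0.0426 q [ 0.02 -0.11 -0.15  1.53 -0.    0.05]
2.35
2.2
```

View pics/t10z.png

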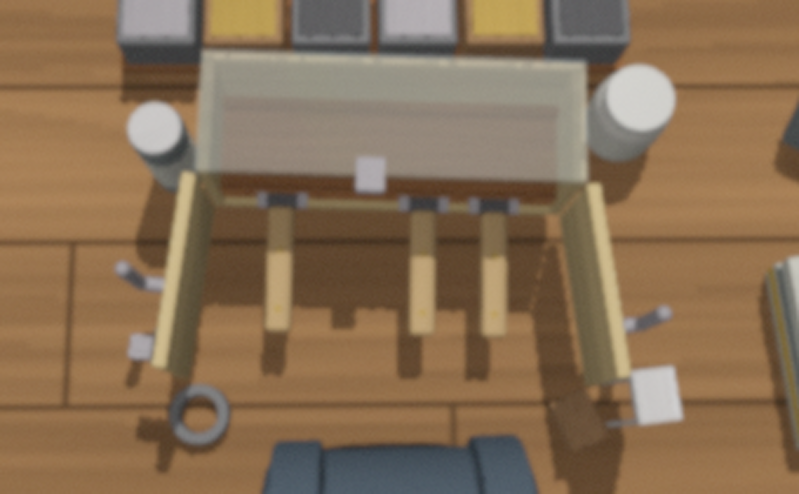

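View pics/s15z.png

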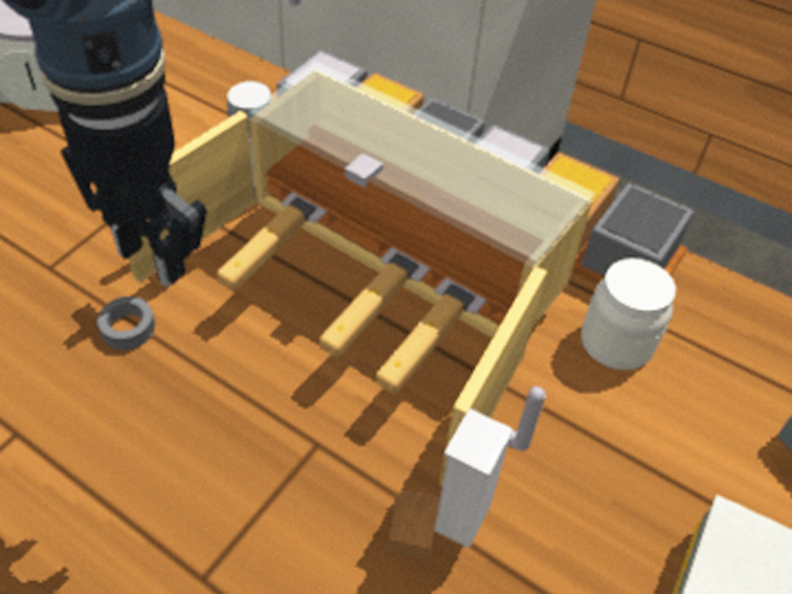

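View pics/wF.png

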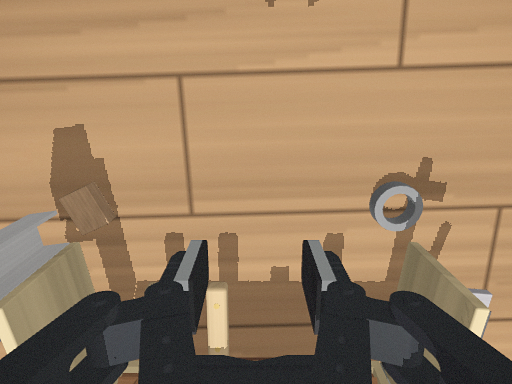

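```bash
python3 - <<'E'
from h import *
for y,u,v in((.12,278,330),(-.04,422,333),(-.12,494,335)):
    p=px("top",90+u/2.35,90+v/2.35,.082); d=p[:2]-C0; c,s=np.cos(CY),np.sin(CY); print("end x",c*d[0]+s*d[1],"y",-s*d[0]+c*d[1])
# door angles from top edges (free-edge end)
for hy,u,v,u2,v2 in((.199,190,175,160,367),(-.199,596,186,628,377)):
    A=px("top",90+u/2.35,90+v/2.35,.195);B=px("top",90+u2/2.35,90+v2/2.35,.195);d=B-A;print(np.arctan2(d[1],d[0])-CY)
stat()
E
```

```text
end x -0.1466384702288937 y 0.11657697297619199
end x -0.1461543469126243 y -0.042025855151244074
end x -0.14646510895721115 y -0.121618966458709
3.047066876242443
-2.9974993613847434
t 44.85 p [0.3408 0.0061 0.3265] jaw 1.54 F [0.1 0.1 0.8] w 0.0427 q [ 0.02 -0.1  -0.14  1.52 -0.    0.05]
```

```bash
python3 -c "
from rig import r
print(r.job_done())"
```

```text
the job is handed in; nothing more can be done
None
```

I opened the active door, pushed the flush bolt down, opened the passive door, and put all three scrapers on the counter blade-first into slots 1, 3 and 4. I handed the job in after about 45 s; no verdict was reported.

**Doors:** the last top view puts them at about 1.7 rad (active) and 1.67 rad (passive).

**Bolt:** I pressed it to its stop, about 18 mm of travel, where the force rose to 19 N. Both figures are inferred from the arm's position and the force reading.

**Scrapers:** each was pushed until it met the slot's back, at 13, 5 and 7 N. In the top view the three handle centres sit about 89 mm before the mouth, within about 4 mm sideways of the slot centres, with the handles straight out. I did not measure how far they sag after release.

**Counter:** the tape roll, carton and can look unmoved in the final pictures, and the gripper was clear of everything. I left the brush at the lower right of the counter alone, since it is not one of the flat scrapers.

Two early estimates disagreed slightly: the cupboard's heading came out at -0.031 rad from its edges and -0.069 rad from the handle bars. I fitted the two door-opening arcs with the heading held near the edge value. The arcs matched to within 1 mm, and I used that pose for placing the scrapers.

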